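Clamp a row of sharpening blocks with the crank

TASK

Lay every sharpening block flat on the white bed between the fence and the open jaw, lengthwise in one row, butted tight against the end stop and against each other with no gaps. Then fit the crank on the square shaft and wind it clockwise, full turns, until the jaw is fully home against the row, which must still be free of gaps. Finally take the crank off and lay it back flat on the blue mat; leave everything else on the bench alone.

Things in the scene. Friction and masses are not known exactly. Their poses are not given: they have to be found in the camera images.
- bed: Fixed clamping fixture: white bed 170 (x) x 430 (y) mm, its top 30 mm above the bench; origin on the bench, frame turned only about the vertical. Fence on the +x side, end stop at the +y end, moving jaw (10 mm high steel bar with an orange edge, y=-127 to +143) on the -x side; at x=0, y=-200 a grey gearbox 70 x 70 mm, top 85 mm above the bench, carries the upright square shaft.
- stop_face (a point): Middle of the end stop's inner face, at the bed's top: x=+30, y=+150 mm in the bed's frame, axes as the bed's. The stop is 20 mm high. Blocks lie with their 90 mm length along y: the first against the stop (centre at y=+105 in the bed's frame), the next butted to it (y=+15), a third at y=-75.
- fence_face (a point): Middle of the aluminium fence's inner face, at the bed's top: x=+55, y=0 mm in the bed's frame. The fence is 10 mm high and runs from y=-140 to +150. A clamped block's centre is at x=+30.
- jaw_face (a point): Middle of the jaw's working face, 5 mm above the bed. In the bed's frame its x is -37.8 mm fully open and +4.2 mm home; a block against the fence then has 0.8 mm of play. The jaw pushes blocks before it towards the fence.
- shaft (a joint): Turn of the square shaft, rad: 0 = jaw fully open, 22 = jaw home (hard stop); it grows clockwise seen from above. Every full turn moves the jaw 12 mm. It starts between 0 and 7, turns with about 0.2 N m of friction and stays where it is left; pushing the jaw itself does not move it.
- shaft_seat (a point): On the shaft's axis, where the crank's underside rests when it is fully down: 88 mm above the bench. The brass square, 18 x 18 mm, rises 28 mm above this point, its top 7 mm a round cone from 18 to 11 mm; its sides lie along this point's x and y axes, which turn with the shaft.
- crank: Loose dark steel crank, 0.27 kg with its handle. Origin at the centre of its square socket on the underside (lies flat on its underside). The socket is 21 x 21 mm, open through the 40 x 40 x 26 mm hub, sides along x and y, so it fits the shaft in any of four turns. A flat arm 24 mm wide, 16 mm high, runs along +x to x=96 mm; the red handle stands up at x=80 mm.
- crank_mid (a point): Point in the middle of the crank's bare arm, 45 mm from the socket axis, 8 mm above its underside; near the crank's centre of mass, a good place to carry it by (24 mm wide across the crank's y).
- handle_mid (a point): Middle of the red handle, an upright 24 mm round sleeve 42 mm tall that spins freely on its pin, from 17 to 59 mm above the crank's underside, 80 mm from the socket axis.
- mat: Fixed blue mat 200 (x) x 130 (y) x 3 mm, origin at the centre of its underside on the bench; the crank's parking place, where it lies at the start.
- block_a: Loose abrasive block, light grey on a black base, 90 (x) x 50 (y) x 32 (z) mm, 0.2 to 0.4 kg, origin at the centre of its underside. Of the four blocks only two or three are there in any one run.
- block_b: Loose abrasive block, tan on a black base, 90 (x) x 50 (y) x 32 (z) mm, 0.2 to 0.4 kg, origin at the centre of its underside. Of the four blocks only two or three are there in any one run.
- block_c: Loose abrasive block, dark grey on a black base, 90 (x) x 50 (y) x 32 (z) mm, 0.2 to 0.4 kg, origin at the centre of its underside. Of the four blocks only two or three are there in any one run.
- block_d: Loose abrasive block, grey-green on a black base, 90 (x) x 50 (y) x 32 (z) mm, 0.2 to 0.4 kg, origin at the centre of its underside. Of the four blocks only two or three are there in any one run.
- oil_bottle: Bystander: closed bottle, 52 mm across, 130 tall, orange cap; leave it alone.
- mug: Bystander: blue mug, 85 mm tall; leave it alone.
- screwdriver: Bystander: screwdriver lying on the bench; leave it alone.
- brush: Bystander: brush lying beyond the fixture; leave it alone.
- jar: Bystander: amber jar, 68 mm across, 75 tall; leave it alone.
- parts_bin: Bystander: open purple bin 100 x 130 x 45 mm; leave it alone.
- wrench: Bystander: steel wrench lying on the bench; leave it alone.
Not all that is in view belongs to the job. Leave any pink or purple look-alike of the crank alone.

How it is judged:
On the way, in this order (a step that is already met when the one before it is completed fails the run):
1. all blocks lie in one butted row against the end stop, while the jaw is still open (z of block_a in the frame of bed between 0.025 and 0.035 m and angle between the x axis of each of block_a, block_b, block_c, block_d and the y axis of bed, either way round below 0.1 rad and angle between each of block_a, block_b, block_c, block_d's own z axis and vertical below 0.05 rad and x of block_a in the frame of bed between -0.025 and 0.036 m and (y of block_a in the frame of bed between 0.102 and 0.109 m or (y of block_a in the frame of bed between 0.0105 and 0.019 m and (y of block_b in the frame of bed between 0.102 and 0.109 m or y of block_c in the frame of bed between 0.102 and 0.109 m or y of block_d in the frame of bed between 0.102 and 0.109 m)) or (y of block_a in the frame of bed between -0.081 and -0.071 m and (y of block_b in the frame of bed between 0.0105 and 0.019 m or y of block_c in the frame of bed between 0.0105 and 0.019 m or y of block_d in the frame of bed between 0.0105 and 0.019 m))) and z of block_b in the frame of bed between 0.025 and 0.035 m and x of block_b in the frame of bed between -0.025 and 0.036 m and (y of block_b in the frame of bed between 0.102 and 0.109 m or (y of block_b in the frame of bed between 0.0105 and 0.019 m and (y of block_a in the frame of bed between 0.102 and 0.109 m or y of block_c in the frame of bed between 0.102 and 0.109 m or y of block_d in the frame of bed between 0.102 and 0.109 m)) or (y of block_b in the frame of bed between -0.081 and -0.071 m and (y of block_a in the frame of bed between 0.0105 and 0.019 m or y of block_c in the frame of bed between 0.0105 and 0.019 m or y of block_d in the frame of bed between 0.0105 and 0.019 m))) and z of block_c in the frame of bed between 0.025 and 0.035 m and x of block_c in the frame of bed between -0.025 and 0.036 m and (y of block_c in the frame of bed between 0.102 and 0.109 m or (y of block_c in the frame of bed between 0.0105 and 0.019 m and (y of block_a in the frame of bed between 0.102 and 0.109 m or y of block_b in the frame of bed between 0.102 and 0.109 m or y of block_d in the frame of bed between 0.102 and 0.109 m)) or (y of block_c in the frame of bed between -0.081 and -0.071 m and (y of block_a in the frame of bed between 0.0105 and 0.019 m or y of block_b in the frame of bed between 0.0105 and 0.019 m or y of block_d in the frame of bed between 0.0105 and 0.019 m))) and z of block_d in the frame of bed between 0.025 and 0.035 m and x of block_d in the frame of bed between -0.025 and 0.036 m and (y of block_d in the frame of bed between 0.102 and 0.109 m or (y of block_d in the frame of bed between 0.0105 and 0.019 m and (y of block_a in the frame of bed between 0.102 and 0.109 m or y of block_b in the frame of bed between 0.102 and 0.109 m or y of block_c in the frame of bed between 0.102 and 0.109 m)) or (y of block_d in the frame of bed between -0.081 and -0.071 m and (y of block_a in the frame of bed between 0.0105 and 0.019 m or y of block_b in the frame of bed between 0.0105 and 0.019 m or y of block_c in the frame of bed between 0.0105 and 0.019 m))) and value of joint shaft below 9 rad), for 0.2 s.
2. the crank, down on the shaft, has wound the jaw half way (distance between crank and shaft_seat below 0.012 m and value of joint shaft between 10 and 16 rad), for 0.1 s.
3. the crank, down on the shaft, has wound the jaw home (distance between crank and shaft_seat below 0.012 m and value of joint shaft above 21.4 rad), for 0.1 s.
At the end, for the whole second after the job is handed in: Blocks flat, lengthwise, against the fence (5 mm), one row from the end stop, gaps under 2.5 mm, first end within 3 mm, third within 6 mm; shaft above 21.4 rad (home 22); crank flat, still on the mat, its middle within 85 mm (x) and 55 mm (y) of the mat centre (z of block_a in the frame of bed between 0.025 and 0.035 m and angle between the x axis of each of block_a, block_b, block_c, block_d and the y axis of bed, either way round below 0.1 rad and angle between each of block_a, block_b, block_c, block_d's own z axis and vertical below 0.05 rad and x of block_a in the frame of bed between 0.025 and 0.036 m and linear speed of each of block_a, block_b, block_c, block_d, crank below 0.03 m/s and (y of block_a in the frame of bed between 0.102 and 0.109 m or (y of block_a in the frame of bed between 0.0105 and 0.019 m and ((y of block_b in the frame of bed between 0.102 and 0.109 m and distance between block_a and block_b below 0.0928 m) or (y of block_c in the frame of bed between 0.102 and 0.109 m and distance between block_a and block_c below 0.0928 m) or (y of block_d in the frame of bed between 0.102 and 0.109 m and distance between block_a and block_d below 0.0928 m))) or (y of block_a in the frame of bed between -0.081 and -0.071 m and ((y of block_b in the frame of bed between 0.0105 and 0.019 m and distance between block_a and block_b below 0.0928 m) or (y of block_c in the frame of bed between 0.0105 and 0.019 m and distance between block_a and block_c below 0.0928 m) or (y of block_d in the frame of bed between 0.0105 and 0.019 m and distance between block_a and block_d below 0.0928 m)))) and z of block_b in the frame of bed between 0.025 and 0.035 m and x of block_b in the frame of bed between 0.025 and 0.036 m and (y of block_b in the frame of bed between 0.102 and 0.109 m or (y of block_b in the frame of bed between 0.0105 and 0.019 m and ((y of block_a in the frame of bed between 0.102 and 0.109 m and distance between block_b and block_a below 0.0928 m) or (y of block_c in the frame of bed between 0.102 and 0.109 m and distance between block_b and block_c below 0.0928 m) or (y of block_d in the frame of bed between 0.102 and 0.109 m and distance between block_b and block_d below 0.0928 m))) or (y of block_b in the frame of bed between -0.081 and -0.071 m and ((y of block_a in the frame of bed between 0.0105 and 0.019 m and distance between block_b and block_a below 0.0928 m) or (y of block_c in the frame of bed between 0.0105 and 0.019 m and distance between block_b and block_c below 0.0928 m) or (y of block_d in the frame of bed between 0.0105 and 0.019 m and distance between block_b and block_d below 0.0928 m)))) and z of block_c in the frame of bed between 0.025 and 0.035 m and x of block_c in the frame of bed between 0.025 and 0.036 m and (y of block_c in the frame of bed between 0.102 and 0.109 m or (y of block_c in the frame of bed between 0.0105 and 0.019 m and ((y of block_a in the frame of bed between 0.102 and 0.109 m and distance between block_c and block_a below 0.0928 m) or (y of block_b in the frame of bed between 0.102 and 0.109 m and distance between block_c and block_b below 0.0928 m) or (y of block_d in the frame of bed between 0.102 and 0.109 m and distance between block_c and block_d below 0.0928 m))) or (y of block_c in the frame of bed between -0.081 and -0.071 m and ((y of block_a in the frame of bed between 0.0105 and 0.019 m and distance between block_c and block_a below 0.0928 m) or (y of block_b in the frame of bed between 0.0105 and 0.019 m and distance between block_c and block_b below 0.0928 m) or (y of block_d in the frame of bed between 0.0105 and 0.019 m and distance between block_c and block_d below 0.0928 m)))) and z of block_d in the frame of bed between 0.025 and 0.035 m and x of block_d in the frame of bed between 0.025 and 0.036 m and (y of block_d in the frame of bed between 0.102 and 0.109 m or (y of block_d in the frame of bed between 0.0105 and 0.019 m and ((y of block_a in the frame of bed between 0.102 and 0.109 m and distance between block_d and block_a below 0.0928 m) or (y of block_b in the frame of bed between 0.102 and 0.109 m and distance between block_d and block_b below 0.0928 m) or (y of block_c in the frame of bed between 0.102 and 0.109 m and distance between block_d and block_c below 0.0928 m))) or (y of block_d in the frame of bed between -0.081 and -0.071 m and ((y of block_a in the frame of bed between 0.0105 and 0.019 m and distance between block_d and block_a below 0.0928 m) or (y of block_b in the frame of bed between 0.0105 and 0.019 m and distance between block_d and block_b below 0.0928 m) or (y of block_c in the frame of bed between 0.0105 and 0.019 m and distance between block_d and block_c below 0.0928 m)))) and value of joint shaft above 21.4 rad and x of crank_mid in the frame of mat between -0.085 and 0.085 m and y of crank_mid in the frame of mat between -0.055 and 0.055 m and angle between crank's own z axis and vertical below 0.1 rad and height (world z) of crank between -0.004 and 0.008 m); the robot touches nothing.
It fails at once if a bystander is shoved more than 6 cm away (distance of any of oil_bottle, mug, screwdriver, brush, jar, parts_bin, wrench from where it was at the start of the episode above 0.06 m).
It fails at once if the bottle, mug or jar is knocked over (angle between any of oil_bottle, mug, jar's own z axis and vertical above 0.6 rad).
Of block_a, block_b, block_c, block_d only 2 to 3 are there at a start; the rules pass over those that are not, and their reading is None.
At some moment in a run one of block_a, block_b, block_c, block_d may be knocked a few centimetres aside while the robot is not near it.
Once in a run the grip may slacken for a moment while it holds something.
It also fails if it takes over 210 s, if anything falls off the work surface, if the arm or the gripper's body presses on something with over 40 N, if the wrist force passes 120 N, or if a joint passes its speed limit or range.

ROBOT

A 6-joint arm with a two-finger parallel gripper is mounted at the origin on the work surface. World frame = base frame: x ahead of the robot, y to its left, z up, the work surface at z = 0. Lengths are in m, angles in rad, forces in N, time in s.
With the tool pointing down it reaches from about 0.25 to 0.85 m from the base axis. Payload 12.5 kg.
Tool frame: the origin (TCP) lies between the finger pads; the fingertips stand 22 mm ahead of it and the grasp point (between the pads) lies 3 mm ahead of it; z points along the fingers, y is the direction in which the jaws open and shut (so a half turn about z gives the same grasp; the last joint's range is limited). The gripper opens to 93 mm and grips with 3 to 60 N. Pads are 15 mm wide; open, the fingers measure 128 mm over their backs; the gripper's body (75 mm by 188 mm) begins 65 mm behind the grasp point.
Start: joints at [-1.382, 0.351, 1.652, -0, 1.139, -0.085], TCP at [0.149, -0.529, 0.241] pointing down, gripper open.
Joint ranges: [-2.75, 2.75], [-0.79, 2.1], [0.01, 2.65], [-1.57, 4.71], [0.07, 3.14], [-2.87, 2.87]. Speed limits (rad/s): [2.22, 2.22, 2.79, 3.14, 3.14, 3.14].

INTERFACE

Orientations are given as a unit quaternion [x, y, z, w].
In Python, from rig import manip, camera gives the robot as it stands.
- The arm moves only by the shell command python3 -m crank 'ROWS' [FORCE]. ROWS is JSON, a list of rows, each a list of 7 numbers: the turn, a rotation vector about the tool's x, y, z in degrees, then the shift along the tool's x, y, z in m, then the finger opening in m, from 0 to 0.093. In form: [[rx, ry, rz, dx, dy, dz, hand], ...]. A call has 1 to 20 rows; each row is the pose to reach, as a shift and turn from the pose commanded when the call began, along the tool's axes at that moment; what a row does not reach only later rows make up. A row lasts 1/12 s, in which the tool goes at most 41.7 mm and 7.16 degrees, less where a joint would pass 70% of its speed; a pose out of reach is approached as far as the arm can. A call with a gripper value outside its range is refused whole. The fingers move at their own pace and stop on an object; FORCE is the grip in N (left out, the last holds). Time passes only in rows, so rows that repeat a pose let the fingers close. It gives the time, the measured TCP pose, the force and the opening at its end, in the units of the state.
- manip.state(): the state, without advancing time (a new reading comes with each control period).
- camera(name): name is "side" or "top" or "wrist"; returns a dict with "img" (384x512x3 uint8, red, green, blue), "depth" (384x512 float32, m along the optical axis (not along the pixel's ray), 0 where there is no reading), "fx", "fy", "cx", "cy" (pixels), "k1" (the pictures are not rectified: a ray, as slopes to the right and down, at radius r is drawn at 1 + k1 r^2 times it, then the intrinsics apply), "R" (3x3) and "t" (3): a world point X has camera coordinates R X + t; the wrist camera has in their place "tool_from_camera" (4x4, takes a point from camera to tool coordinates, whose origin is the TCP and whose axes are the flange's). Camera axes: x right, y down, z forward; pixel columns grow to the right and rows downward; lengths in m; the calibration is good to about 2 mm. A picture is of the moment at which its call begins: read the wrist's pose just before it.
- manip.hand_in(): hands the job in, once; it reports no verdict.
The state is a dict: "clock": time; "joint_pos": joint angles; "qd": joint speeds; "joint_efforts": joint torques, N m; "tcp_pos": TCP position; "tcp_rot": TCP orientation; "ft_force": force on the tool from outside, world axes, zero at the start; "ft_torque": the same for the moment, N m; "gripper_width": finger opening in m.
Only numpy, scipy, OpenCV 4.12 (cv2) and the standard library are available. Lean on these libraries where they do the work, as an engineer would, in place of code of your own. Each camera call takes 0.05 s, during which the arm holds its last target.

## Working session

There is one attempt and no reset: what is moved stays moved. The work goes in short steps, Python scripts to look and compute and a shell command to move; the robot and the scene stay as the last step left them, time stands still between calls to the robot, and variables do not carry over. Pictures are saved under pics/ and viewed, and the job is handed in when it is done.

```bash
ls -la; mkdir -p pics; python3 - <<'E'
from rig import manip,camera
import cv2
s=manip.state(); print(s)
for n in ["top","side","wrist"]:
    c=camera(n); cv2.imwrite(f"pics/{n}0.png",cv2.cvtColor(c["img"],cv2.COLOR_RGB2BGR))
    print(n,{k:v for k,v in c.items() if k not in("img","depth")})
E
```

```text
total 12
drwxr-xr-x  3 agent agent 4096 Dec  7 01:40 .
drwxr-xr-x 23 root  root  4096 Dec  7 01:40 ..
drwxr-xr-x  2 agent agent 4096 Dec  7 01:40 pics
{'clock': 0.0, 'joint_pos': array([-1.38160177e+00,  3.51218351e-01,  1.65241398e+00,  9.29822794e-06,
        1.13908788e+00, -8.45672175e-02]), 'qd': array([-1.22786484e-03,  1.11716742e-04, -7.76292953e-04, -5.03270919e-05,
        6.25037330e-04, -3.11682023e-04]), 'joint_efforts': array([-2.49691711e-04, -4.97321570e+01, -2.85256058e+01,  6.99106883e-02,
        2.57168995e-02, -9.45446550e-05]), 'tcp_pos': array([ 0.14868055, -0.52919903,  0.24011505]), 'tcp_rot': array([ 9.90646538e-01,  1.36451895e-01, -2.52640893e-05, -5.63226305e-04]), 'ft_force': array([-0.0991216 , -0.72468405,  0.06265451]), 'ft_torque': array([ 0.00053376, -0.00614627,  0.00768852]), 'gripper_width': 0.09290629963982458}
top {'fx': 426.1303282379876, 'fy': 426.1303282379876, 'cx': 255.77523229487127, 'cy': 191.11209862199857, 'k1': -0.1492455220427495, 'R': array([[-0.01594887, -0.99983301, -0.00892137],
       [-0.99856732,  0.01638322, -0.05094017],
   
[... 235 characters left out ...]
R': array([[-0.97457723, -0.22351294,  0.01552997],
       [-0.15105346,  0.60427723, -0.78232466],
       [ 0.16547528, -0.76478166, -0.62267724]]), 't': array([0.53534517, 0.15877154, 0.96799651])}
wrist {'fx': 311.62737255799254, 'fy': 311.62737255799254, 'cx': 251.10710924982044, 'cy': 191.82634731951907, 'k1': -0.08129518235215794, 'tool_from_camera': array([[-6.45522025e-04, -9.70420825e-01, -2.41418735e-01,
         6.71385733e-02],
       [ 9.99999718e-01, -5.33823750e-04, -5.28078981e-04,
         2.09800955e-04],
       [ 3.83583786e-04, -2.41419008e-01,  9.70420896e-01,
        -1.44772832e-01],
       [ 0.00000000e+00,  0.00000000e+00,  0.00000000e+00,
         1.00000000e+00]])}
```

View pics/top0.png

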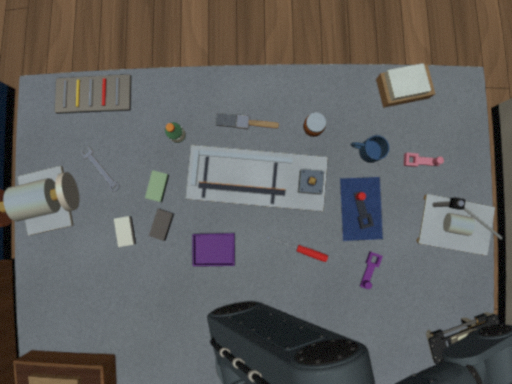

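View pics/side0.png

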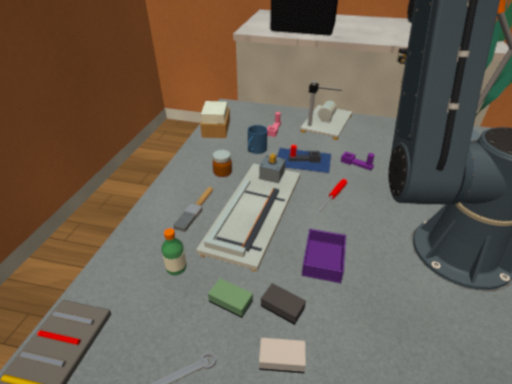

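View pics/wrist0.png

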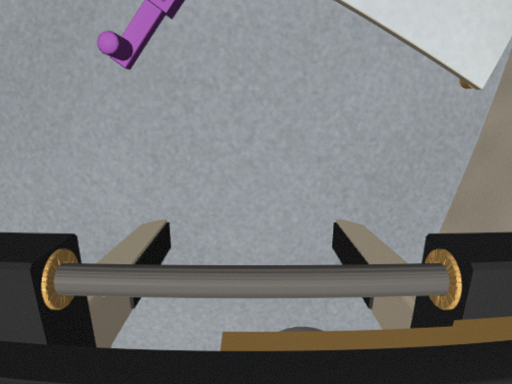

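The top view shows the green block near (157,186), the dark one near (161,224) and the pale one near (124,231). The bed is centred at about (257,178) with its gearbox at the right, and the crank is on the mat near (362,210). Next I'll write helpers and measure.

```bash
cat > h.py <<'E'
import numpy as np, cv2
from rig import manip, camera
from scipy.spatial.transform import Rotation as Ro
def grab(n):
    s=manip.state(); c=camera(n)
    if n=="wrist":
        T=np.eye(4); T[:3,:3]=Ro.from_quat(s["tcp_rot"]).as_matrix(); T[:3,3]=s["tcp_pos"]
        W=T@np.array(c["tool_from_camera"]); c["Rw"]=W[:3,:3]; c["o"]=W[:3,3]
    else:
        c["Rw"]=np.array(c["R"]).T; c["o"]=-c["Rw"]@np.array(c["t"])
    c["K"]=np.array([[c["fx"],0,c["cx"]],[0,c["fy"],c["cy"]],[0,0,1.]]); c["D"]=np.array([c["k1"],0,0,0.])
    return c
def rays(c,px):
    px=np.asarray(px,float).reshape(-1,1,2)
    u=cv2.undistortPoints(px,c["K"],c["D"])[:,0]
    return np.c_[u,np.ones(len(u))]
def onz(c,px,z):
    d=rays(c,px)@c["Rw"].T
    return c["o"]+d*((z-c["o"][2])/d[:,2])[:,None]
def cloud(c):
    v,u=np.mgrid[:384,:512]
    d=rays(c,np.c_[u.ravel(),v.ravel()].astype(float))*c["depth"].reshape(-1,1)
    return (c["o"]+d@c["Rw"].T).reshape(384,512,3)
def proj(c,X):
    R=c["Rw"].T; t=-R@c["o"]
    return cv2.projectPoints(np.asarray(X,float).reshape(-1,3),cv2.Rodrigues(R)[0],t,c["K"],c["D"])[0][:,0]
def save(c,name,box=None,s=1):
    im=cv2.cvtColor(c["img"],cv2.COLOR_RGB2BGR)
    if box: x0,y0,x1,y1=box; im=im[y0:y1,x0:x1]
    if s!=1: im=cv2.resize(im,None,fx=s,fy=s,interpolation=cv2.INTER_CUBIC)
    assert im.shape[1]<=800 and im.shape[0]<=600
    cv2.imwrite("pics/"+name+".png",im)
def rel(p,yaw=None,pos=None):
    """tool-frame shift from current pose to world p"""
    s=manip.state(); R=Ro.from_quat(s["tcp_rot"]).as_matrix()
    return R.T@(np.array(p)-s["tcp_pos"])
E
python3 - <<'E'
from h import *
c=grab("top"); save(c,"top1",(180,140,400,260),3.6)
save(c,"top2",(90,160,180,260),5)
P=cloud(c)
for uv in [(157,186),(161,224),(124,231),(257,172),(311,181),(311,190),(362,197),(362,240),(240,187),(300,300)]:
    print(uv,P[uv[1],uv[0]].round(4))
E
```

```text
(157, 186) [0.5582 0.295  0.0302]
(161, 224) [0.4392 0.2832 0.0297]
(124, 231) [0.4183 0.4022 0.0299]
(257, 172) [ 0.5965 -0.019   0.0296]
(311, 181) [ 0.5592 -0.1753  0.1202]
(311, 190) [ 0.5351 -0.1795  0.0811]
(362, 197) [ 0.5121 -0.3371  0.0639]
(362, 240) [ 0.3775 -0.3488  0.0027]
(240, 187) [0.5502 0.0342 0.0384]
(300, 300) [ 0.1911 -0.1485 -0.0021]
```

View pics/top1.png

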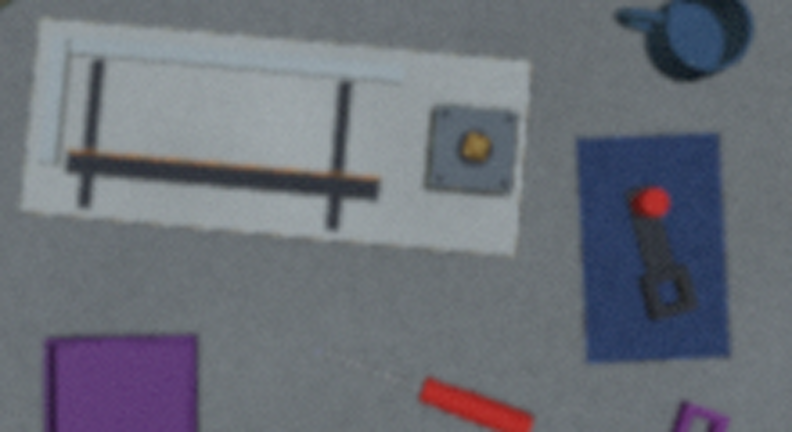

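View pics/top2.png

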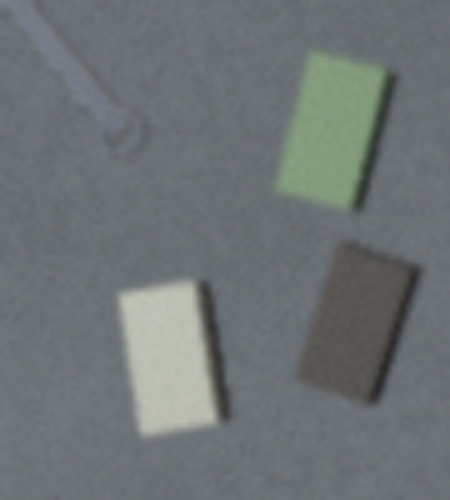

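The zoom shows the bed at px (186–327, 145–211), turned a few degrees, with the jaw almost open and the brass shaft at px (312,181). The crank lies on the mat with its socket at px (365,221) and its handle at px (361,196). I'll measure these by colour.

```bash
cat > meas.py <<'E'
from h import *
def mask(hsv,lo,hi): return cv2.morphologyEx(cv2.inRange(hsv,np.array(lo),np.array(hi)),cv2.MORPH_OPEN,np.ones((3,3)))
def rect(c,m,z,roi=None):
    if roi:
        mm=np.zeros_like(m); x0,y0,x1,y1=roi; mm[y0:y1,x0:x1]=m[y0:y1,x0:x1]; m=mm
    cs,_=cv2.findContours(m,cv2.RETR_EXTERNAL,cv2.CHAIN_APPROX_NONE)
    k=max(cs,key=cv2.contourArea)
    w=onz(c,k[:,0,:].astype(float),z)
    r=cv2.minAreaRect((w[:,:2]*1000).astype(np.float32))
    b=cv2.boxPoints(r)
    e=[b[1]-b[0],b[2]-b[1]]; l=max(e,key=np.linalg.norm)
    return dict(c=np.round(r[0],1),size=np.round(sorted(map(np.linalg.norm,e)),1),yaw=round(float(np.degrees(np.arctan2(l[1],l[0])))%180,2),px=k[:,0].mean(0).round(1),n=cv2.contourArea(k))
E
python3 - <<'E'
from meas import *
c=grab("top"); hsv=cv2.cvtColor(c["img"],cv2.COLOR_RGB2HSV)
for uv in [(157,186),(161,224),(124,231),(257,172),(200,160),(260,208),(311,181),(362,197),(350,230),(362,212),(362,240),(240,187),(100,200)]: print(uv,hsv[uv[1],uv[0]])
E
```

```text
(157, 186) [ 53  51 156]
(161, 224) [17 20 91]
(124, 231) [ 40  16 193]
(257, 172) [103  18 170]
(200, 160) [ 99  12 155]
(260, 208) [ 98  24 116]
(311, 181) [ 20 133 132]
(362, 197) [  0 189 175]
(350, 230) [111 140  95]
(362, 212) [111  57  58]
(362, 240) [108  43 101]
(240, 187) [120  16  62]
(100, 200) [101  24 115]
```

```bash
python3 - <<'E'
from meas import *
c=grab("top"); hsv=cv2.cvtColor(c["img"],cv2.COLOR_RGB2HSV)
print("green",rect(c,mask(hsv,(40,35,110),(70,255,255)),.032,(130,160,190,210)))
print("pale",rect(c,mask(hsv,(0,0,150),(179,60,255)),.032,(100,205,145,255)))
print("dark",rect(c,mask(hsv,(0,0,65),(40,60,108)),.032,(140,195,185,250)))
print("bed",rect(c,cv2.morphologyEx(mask(hsv,(0,0,138),(179,60,255)),cv2.MORPH_CLOSE,np.ones((9,9))),.03,(183,140,333,215)))
print("mat",rect(c,cv2.morphologyEx(mask(hsv,(100,80,40),(125,255,255)),cv2.MORPH_CLOSE,np.ones((9,9))),.003,(335,172,390,245)))
print("brass",rect(c,mask(hsv,(10,80,60),(35,255,255)),.112,(300,170,322,192)))
print("jaworange",rect(c,cv2.inRange(hsv,np.array((4,70,60)),np.array((25,255,255))),.040,(195,178,290,195)))
print("handle",rect(c,mask(hsv,(0,120,60),(8,255,255)),.062,(350,185,375,205)))
print("crank dark",rect(c,cv2.inRange(hsv,np.array((0,0,0)),np.array((179,110,78))),.02,(350,190,378,232)))
for n,m,z in(("g",mask(hsv,(40,35,110),(70,255,255)),.032),):pass
E
```

```text
green {'c': array([559.5, 298.3]), 'size': array([49.7, 87.4], dtype=float32), 'yaw': 165.41, 'px': array([155.9, 185.7]), 'n': 394.5}
pale {'c': array([417.5, 405.4]), 'size': array([49.4, 90.4], dtype=float32), 'yaw': 8.59, 'px': array([122.9, 231.4]), 'n': 398.0}
dark {'c': array([439. , 284.9]), 'size': array([48.1, 88.6], dtype=float32), 'yaw': 160.72, 'px': array([160.6, 223.9]), 'n': 386.5}
bed {'c': array([579.4, -16. ]), 'size': array([169. , 429.1], dtype=float32), 'yaw': 83.89, 'px': array([261.5, 178. ]), 'n': 6500.5}
mat {'c': array([ 477.9, -347.8]), 'size': array([127.3, 198.1], dtype=float32), 'yaw': 1.34, 'px': array([360.8, 208.5]), 'n': 2343.0}
brass {'c': array([ 562.6, -179.3]), 'size': array([17.6, 17.6], dtype=float32), 'yaw': 178.67, 'px': array([311.7, 180.4]), 'n': 30.0}
jaworange {'c': array([541.8, -93.5]), 'size': array([0. , 3.1], dtype=float32), 'yaw': 89.06, 'px': array([281.5, 189. ]), 'n': 0.0}
handle {'c': array([ 516.8, -333.1]), 'size': array([15.3, 15.5], dtype=float32), 'yaw': 88.45, 'px': array([360.4, 195.7]), 'n': 22.5}
crank dark {'c': array([ 474.3, -345.2]), 'size': array([ 44.4, 117.3], dtype=float32), 'yaw': 17.42, 'px': array([361.4, 209.2]), 'n': 287.5}
```

Sizes agree with the spec: blocks about 50×90, bed 169×429, mat 127×198. So the bed origin is near (584,20) mm with its y axis at yaw 83.9°, and shaft and bed centre are consistent. I'll move over the bed for a closer wrist view, and add a planner that prints the shift in tool axes.

```bash
cat >> h.py <<'E'
def yawx():
    R=Ro.from_quat(manip.state()["tcp_rot"]).as_matrix(); return np.degrees(np.arctan2(R[1,0],R[0,0]))
def plan(p,yaw):
    """row needed to reach world p(m) with tool x at yaw(deg), tool down"""
    s=manip.state(); R=Ro.from_quat(s["tcp_rot"]).as_matrix()
    a=np.radians(yaw); G=np.array([[np.cos(a),np.sin(a),0],[np.sin(a),-np.cos(a),0],[0,0,-1]])
    rv=Ro.from_matrix(R.T@G).as_rotvec(degrees=True); d=R.T@(np.array(p)-s["tcp_pos"])
    print("row",rv.round(2),d.round(4),"from",s["tcp_pos"].round(4),round(yawx(),2),"n>=",int(np.ceil(max(np.linalg.norm(d)/.0417,np.linalg.norm(rv)/7.16))))
E
python3 - <<'E'
from h import *
plan((.575,.0,.36),83.9)
E
```

```text
row [-2.000e-02 -1.000e-02 -6.821e+01] [ 0.5535 -0.3945 -0.1194] from [ 0.1487 -0.5294  0.2405] 15.69 n>= 17
```

```bash
python3 -m crank '[[0,0,-68.2,0.5535,-0.3945,-0.1195,0.093],[0,0,-68.2,0.5535,-0.3945,-0.1195,0.093],[0,0,-68.2,0.5535,-0.3945,-0.1195,0.093],[0,0,-68.2,0.5535,-0.3945,-0.1195,0.093],[0,0,-68.2,0.5535,-0.3945,-0.1195,0.093],[0,0,-68.2,0.5535,-0.3945,-0.1195,0.093],[0,0,-68.2,0.5535,-0.3945,-0.1195,0.093],[0,0,-68.2,0.5535,-0.3945,-0.1195,0.093],[0,0,-68.2,0.5535,-0.3945,-0.1195,0.093],[0,0,-68.2,0.5535,-0.3945,-0.1195,0.093],[0,0,-68.2,0.5535,-0.3945,-0.1195,0.093],[0,0,-68.2,0.5535,-0.3945,-0.1195,0.093],[0,0,-68.2,0.5535,-0.3945,-0.1195,0.093],[0,0,-68.2,0.5535,-0.3945,-0.1195,0.093],[0,0,-68.2,0.5535,-0.3945,-0.1195,0.093],[0,0,-68.2,0.5535,-0.3945,-0.1195,0.093],[0,0,-68.2,0.5535,-0.3945,-0.1195,0.093],[0,0,-68.2,0.5535,-0.3945,-0.1195,0.093],[0,0,-68.2,0.5535,-0.3945,-0.1195,0.093],[0,0,-68.2,0.5535,-0.3945,-0.1195,0.093]]' 15; python3 - <<'E'
from h import *
c=grab("wrist"); save(c,"w1",None,1.5)
print(manip.state()["joint_pos"].round(2))
E
```

```text
clock: 1.97
tcp_pos: [0.5745, -0.0005, 0.3598]
tcp_rot: [0.744, 0.668, -0.0, -0.0]
ft_force: [-1.0, -0.6, -0.1]
gripper_width: 0.0929
[-0.08  0.31  1.42 -0.    1.42  0.03]
```

View pics/w1.png

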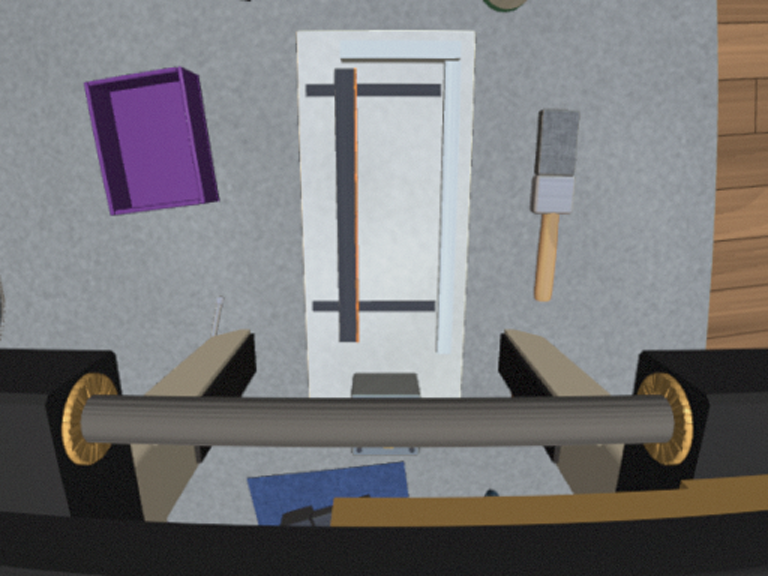

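The wrist view shows the bed straight in the frame, with its far corners at (297,31) and (474,31). The fence's inner edge runs from (444,62) to (437,352), the stop's inner edge is at y≈59, and the jaw's orange edge is at x≈357. I'll cast these onto their planes.

```bash
python3 - <<'E'
from h import *
c=grab("wrist"); save(c,"w1b",(190,15,330,90),5.5)
P=cloud(c)
def f(l,z): 
    w=onz(c,np.array(l)/1.5,z); print(z,(w*1000).round(1).tolist())
    return w
f([(297,31),(474,31)],.03)
w=f([(444,65),(437,350)],.04); d=w[0]-w[1]; print("fence yaw",np.degrees(np.arctan2(d[1],d[0])))
w=f([(357,70),(358.5,340)],.04); d=w[0]-w[1]; print("jaw yaw",np.degrees(np.arctan2(d[1],d[0])))
f([(345,59),(440,59)],.05); f([(345,61.5),(440,61.5)],.03)
E
```

```text
0.03 [[521.2, 204.5, 30.0], [687.6, 186.7, 30.0]]
0.04 [[655.0, 156.7, 40.0], [625.7, -124.2, 40.0]]
fence yaw 84.05680146440301
0.04 [[573.7, 160.7, 40.0], [544.2, -103.9, 40.0]]
jaw yaw 83.63149881077311
0.05 [[564.1, 169.4, 50.0], [650.2, 160.3, 50.0]]
0.03 [[563.1, 171.7, 30.0], [653.0, 162.2, 30.0]]
```

View pics/w1b.png

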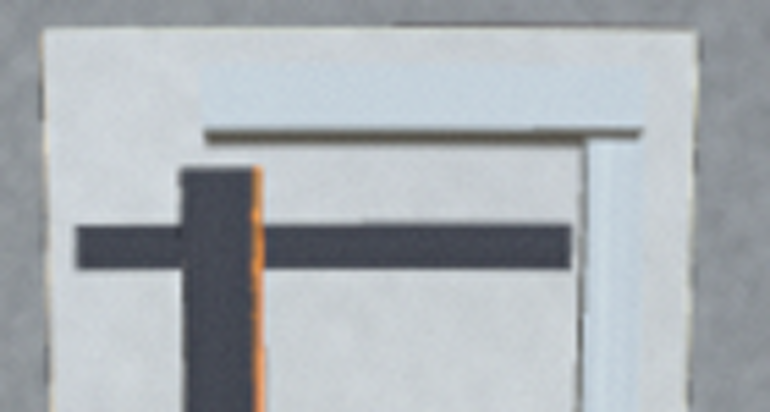

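Bed frame is now fixed: origin ≈ (585.2, 18.8) mm, y axis at 83.95°. Fence, stop and corners agree within about 1 mm. The jaw face is at x≈−27 mm, so the shaft is near 5.7 rad, within its 0–7 start range. Next, above the green block.

```bash
python3 - <<'E'
from h import *
plan((.5595,.2983,.16),165.4)
E
```

```text
row [-2.000e-02 -1.000e-02 -8.158e+01] [ 0.296  -0.0469  0.2   ] from [ 0.5744 -0.001   0.3601] 83.82 n>= 12
```

```bash
python3 -m crank '[[0,0,-81.6,0.296,-0.047,0.2,0.093],[0,0,-81.6,0.296,-0.047,0.2,0.093],[0,0,-81.6,0.296,-0.047,0.2,0.093],[0,0,-81.6,0.296,-0.047,0.2,0.093],[0,0,-81.6,0.296,-0.047,0.2,0.093],[0,0,-81.6,0.296,-0.047,0.2,0.093],[0,0,-81.6,0.296,-0.047,0.2,0.093],[0,0,-81.6,0.296,-0.047,0.2,0.093],[0,0,-81.6,0.296,-0.047,0.2,0.093],[0,0,-81.6,0.296,-0.047,0.2,0.093],[0,0,-81.6,0.296,-0.047,0.2,0.093],[0,0,-81.6,0.296,-0.047,0.2,0.093],[0,0,-81.6,0.296,-0.047,0.2,0.093],[0,0,-81.6,0.296,-0.047,0.2,0.093]]'; python3 - <<'E'
from h import *
c=grab("wrist"); save(c,"w2")
s=grab("side"); save(s,"s2")
print(proj(c,[(.5595,.2983,.032)]))
print(manip.state()["joint_pos"].round(2))
E
```

```text
clock: 3.23
tcp_pos: [0.5599, 0.2984, 0.1604]
tcp_rot: [0.128, 0.992, 0.0, 0.0]
ft_force: [0.4, -0.5, -0.5]
gripper_width: 0.093
[[250.63617225 189.19056374]]
[ 0.42  0.59  1.49 -0.    1.06 -0.9 ]
```

View pics/w2.png

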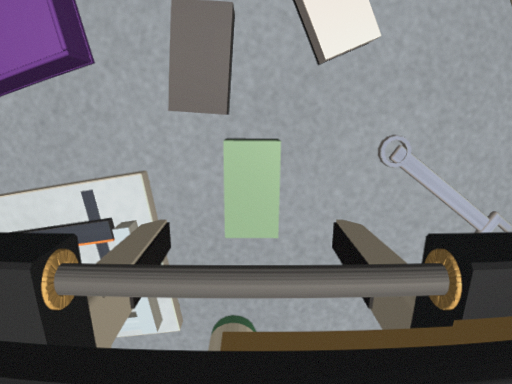

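View pics/s2.png

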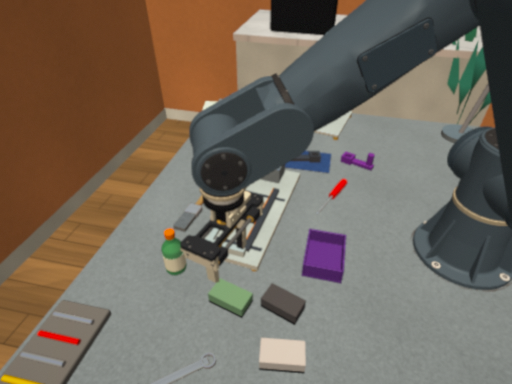

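Green is at (252,189), as predicted. Descending and gripping.

```bash
python3 -m crank '[[0,0,0,0,0,0.04,0.093],[0,0,0,0,0,0.08,0.093],[0,0,0,0,0,0.11,0.093],[0,0,0,0,0,0.124,0.093],[0,0,0,0,0,0.124,0.093],[0,0,0,0,0,0.124,0.04],[0,0,0,0,0,0.124,0.04],[0,0,0,0,0,0.124,0.04],[0,0,0,0,0,0.124,0.04],[0,0,0,0,0,0.124,0.04],[0,0,0,0,0,0.124,0.04],[0,0,0,0,0,0.124,0.04]]' 30; python3 - <<'E'
from h import *
u=np.array([.1054,.9944]);v=np.array([.9944,-.1054]);O=580*v+80.4*u
p=(O+27*v+92*u)/1000; print(p)
plan((*p,.14),83.95)
E
```

```text
clock: 4.33
tcp_pos: [0.5598, 0.2993, 0.0365]
tcp_rot: [0.126, 0.992, 0.0, 0.0]
ft_force: [-1.4, -6.3, 3.0]
gripper_width: 0.0509
[0.62177176 0.10745676]
row [2.000e-02 1.000e-02 8.154e+01] [-0.1081 -0.1702 -0.1035] from [0.5598 0.2993 0.0365] 165.49 n>= 12
```

```bash
python3 -m crank '[[0,0,0,0,0,-0.035,0.04],[0,0,0,0,0,-0.07,0.04],[0,0,81.5,-0.108,-0.17,-0.075,0.04],[0,0,81.5,-0.108,-0.17,-0.075,0.04],[0,0,81.5,-0.108,-0.17,-0.075,0.04],[0,0,81.5,-0.108,-0.17,-0.075,0.04],[0,0,81.5,-0.108,-0.17,-0.075,0.04],[0,0,81.5,-0.108,-0.17,-0.075,0.04],[0,0,81.5,-0.108,-0.17,-0.075,0.04],[0,0,81.5,-0.108,-0.17,-0.075,0.04],[0,0,81.5,-0.108,-0.17,-0.075,0.04],[0,0,81.5,-0.108,-0.17,-0.075,0.04],[0,0,81.5,-0.108,-0.17,-0.075,0.04],[0,0,81.5,-0.108,-0.17,-0.075,0.04],[0,0,81.5,-0.108,-0.17,-0.075,0.04],[0,0,81.5,-0.108,-0.17,-0.075,0.04]]'; python3 - <<'E'
from h import *
c=grab("wrist"); save(c,"w3")
plan((.6218,.1075,.0675),83.95)
E
```

```text
clock: 5.67
tcp_pos: [0.6214, 0.1076, 0.1108]
tcp_rot: [0.743, 0.67, -0.0, -0.0]
ft_force: [-0.1, 0.2, -4.0]
gripper_width: 0.0495
row [-0.03  0.01  0.17] [-0.0001  0.0004  0.0434] from [0.6215 0.1076 0.1109] 84.12 n>= 2
```

View pics/w3.png

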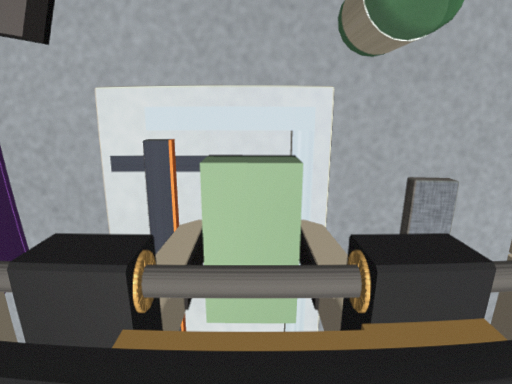

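Held straight at (250,235), with the fence at its right and the jaw at its left. Lowering now, then a gentle slide into the stop.

```bash
python3 -m crank '[[0,0,0,0,0,0.03,0.04],[0,0,0,0,0,0.043,0.04],[0,0,0,0,0,0.0435,0.04],[0,0,0,0,0,0.0435,0.04]]' 30;  python3 -m crank '[[0,0,0,0.004,0,0,0.04],[0,0,0,0.007,0,0,0.04],[0,0,0,0.009,0,0,0.04],[0,0,0,0.011,0,0,0.04],[0,0,0,0.013,0,0,0.04]]' 12; python3 -m crank '[[0,0,0,0.001,0,0,0.04],[0,0,0,0.002,0,0,0.04],[0,0,0,0.003,0,0,0.04]]' 10;  python3 - <<'E'
from h import *
c=grab("wrist"); save(c,"w4",(130,70,380,270),3)
E
```

```text
clock: 6.05
tcp_pos: [0.6211, 0.1076, 0.0668]
tcp_rot: [0.743, 0.669, -0.001, -0.001]
ft_force: [0.2, 0.0, -3.0]
gripper_width: 0.0502
clock: 6.47
tcp_pos: [0.6231, 0.1207, 0.0679]
tcp_rot: [0.743, 0.669, -0.0, 0.0]
ft_force: [-2.3, -17.3, 2.6]
gripper_width: 0.0502
clock: 6.72
tcp_pos: [0.6232, 0.1218, 0.0679]
tcp_rot: [0.743, 0.669, -0.001, 0.001]
ft_force: [-2.5, -12.7, 1.2]
gripper_width: 0.0498
```

View pics/w4.png

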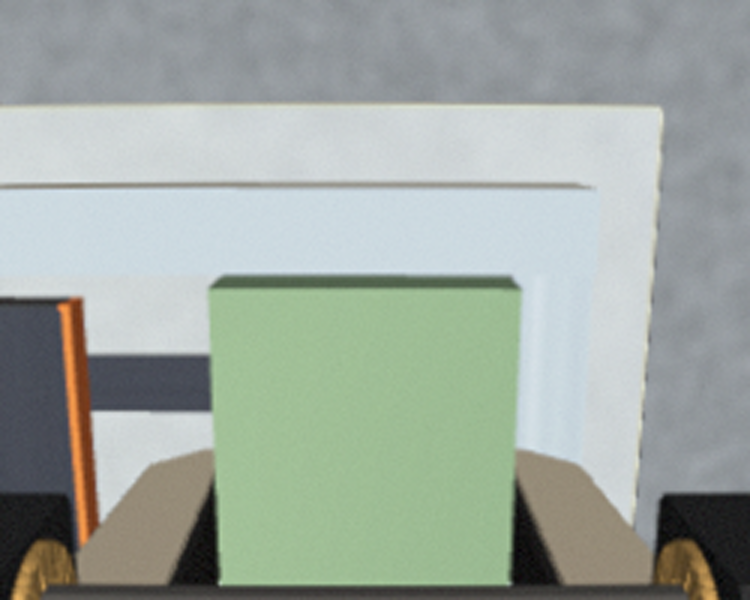

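Contact force is 13–17 N against the stop and the block looks square to it. Releasing and rising.

```bash
python3 -m crank '[[0,0,0,0,0,0,0.093],[0,0,0,0,0,0,0.093],[0,0,0,0,0,0,0.093],[0,0,0,0,0,0,0.093],[0,0,0,0,0,0,0.093],[0,0,0,0,0,-0.03,0.093],[0,0,0,0,0,-0.07,0.093],[0,0,0,0,0,-0.1,0.093],[0,0,0,-0.04,0,-0.13,0.093],[0,0,0,-0.08,0,-0.13,0.093],[0,0,0,-0.08,0,-0.13,0.093]]' 12;  python3 - <<'E'
from h import *
c=grab("wrist"); save(c,"w5")
t=grab("top"); save(t,"t5")
plan((.439,.2849,.16),160.7)
E
```

```text
clock: 7.68
tcp_pos: [0.6154, 0.0398, 0.2001]
tcp_rot: [0.744, 0.668, 0.001, 0.002]
ft_force: [-0.6, 0.5, -1.6]
gripper_width: 0.0929
row [ 4.000e-02  2.000e-02 -7.685e+01] [ 0.222 -0.201  0.038] from [0.615  0.0427 0.1981] 83.85 n>= 11
```

View pics/w5.png

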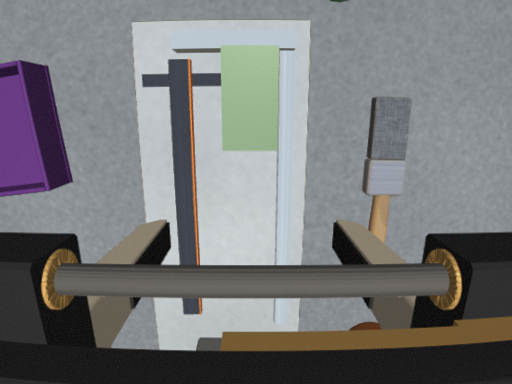

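View pics/t5.png

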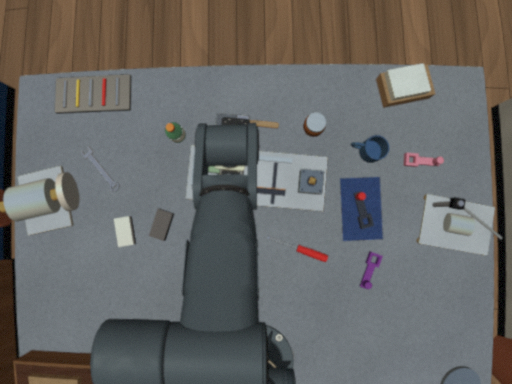

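Green lies on the bed against the stop. The dark and pale blocks in the top view haven't moved. On to the dark one.

```bash
python3 -m crank '[[0,0,-76.8,0.222,-0.201,0.038,0.093],[0,0,-76.8,0.222,-0.201,0.038,0.093],[0,0,-76.8,0.222,-0.201,0.038,0.093],[0,0,-76.8,0.222,-0.201,0.038,0.093],[0,0,-76.8,0.222,-0.201,0.038,0.093],[0,0,-76.8,0.222,-0.201,0.038,0.093],[0,0,-76.8,0.222,-0.201,0.038,0.093],[0,0,-76.8,0.222,-0.201,0.038,0.093],[0,0,-76.8,0.222,-0.201,0.038,0.093],[0,0,-76.8,0.222,-0.201,0.038,0.093],[0,0,-76.8,0.222,-0.201,0.038,0.093],[0,0,-76.8,0.222,-0.201,0.038,0.093],[0,0,-76.8,0.222,-0.201,0.038,0.093],[0,0,-76.8,0.222,-0.201,0.038,0.093]]'; python3 - <<'E'
from meas import *
c=grab("wrist"); save(c,"w6")
hsv=cv2.cvtColor(c["img"],cv2.COLOR_RGB2HSV); print(hsv[190,250])
h=hsv[190,250].astype(int); m=cv2.inRange(hsv,np.array((0,0,60)),np.array((179,50,112)))
print(rect(c,mask(hsv,(3,12,60),(30,90,115)),.032,(180,100,330,245)))
plan((.439,.2849,.036),160.7)
E
```

```text
clock: 8.95
tcp_pos: [0.438, 0.2863, 0.1594]
tcp_rot: [0.168, 0.986, -0.0, -0.0]
ft_force: [0.3, 0.4, 0.3]
gripper_width: 0.0932
[ 10  21 108]
{'c': array([439.4, 285.6]), 'size': array([48.6, 90. ], dtype=float32), 'yaw': 161.06, 'px': array([251.3, 188.7]), 'n': 5051.0}
row [-0.01 -0.02 -0.05] [-0.0013 -0.0009  0.1234] from [0.4381 0.2861 0.1594] 160.65 n>= 3
```

View pics/w6.png

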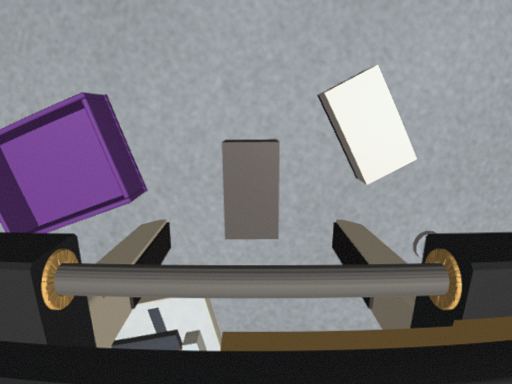

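```bash
python3 -m crank '[[0,0,0,-0.001,-0.001,0.04,0.093],[0,0,0,-0.001,-0.001,0.08,0.093],[0,0,0,-0.001,-0.001,0.11,0.093],[0,0,0,-0.001,-0.001,0.1235,0.093],[0,0,0,-0.001,-0.001,0.1235,0.093],[0,0,0,-0.001,-0.001,0.1235,0.04],[0,0,0,-0.001,-0.001,0.1235,0.04],[0,0,0,-0.001,-0.001,0.1235,0.04],[0,0,0,-0.001,-0.001,0.1235,0.04],[0,0,0,-0.001,-0.001,0.1235,0.04],[0,0,0,-0.001,-0.001,0.1235,0.04],[0,0,0,-0.001,-0.001,0.1235,0.04]]' 30; python3 - <<'E'
from h import *
u=np.array([.1054,.9944]);v=np.array([.9944,-.1054]);O=580*v+80.4*u
p=(O+27*v+2*u)/1000; print(p)
plan((*p,.112),83.95)
E
```

```text
clock: 10.0
tcp_pos: [0.4391, 0.2847, 0.0365]
tcp_rot: [0.167, 0.986, 0.0, 0.0]
ft_force: [0.9, -0.2, 1.4]
gripper_width: 0.051
[0.61228576 0.01796076]
row [4.000e-02 0.000e+00 7.684e+01] [-0.2513 -0.1948 -0.0755] from [0.4391 0.2847 0.0365] 160.79 n>= 11
```

```bash
python3 -m crank '[[0,0,0,0,0,-0.035,0.04],[0,0,0,0,0,-0.075,0.04],[0,0,76.8,-0.2513,-0.1948,-0.08,0.04],[0,0,76.8,-0.2513,-0.1948,-0.08,0.04],[0,0,76.8,-0.2513,-0.1948,-0.08,0.04],[0,0,76.8,-0.2513,-0.1948,-0.08,0.04],[0,0,76.8,-0.2513,-0.1948,-0.08,0.04],[0,0,76.8,-0.2513,-0.1948,-0.08,0.04],[0,0,76.8,-0.2513,-0.1948,-0.08,0.04],[0,0,76.8,-0.2513,-0.1948,-0.08,0.04],[0,0,76.8,-0.2513,-0.1948,-0.08,0.04],[0,0,76.8,-0.2513,-0.1948,-0.08,0.04],[0,0,76.8,-0.2513,-0.1948,-0.08,0.04],[0,0,76.8,-0.2513,-0.1948,-0.08,0.04],[0,0,76.8,-0.2513,-0.1948,-0.08,0.04],[0,0,76.8,-0.2513,-0.1948,-0.08,0.04],[0,0,76.8,-0.2513,-0.1948,-0.08,0.04]]'; python3 - <<'E'
from h import *
c=grab("wrist"); save(c,"w7")
plan((.6123,.018,.0675),83.95)
E
```

```text
clock: 11.42
tcp_pos: [0.612, 0.0181, 0.1161]
tcp_rot: [0.742, 0.67, -0.0, -0.0]
ft_force: [-0.7, 0.3, -3.0]
gripper_width: 0.0496
row [-0.01  0.    0.15] [-0.      0.0002  0.0486] from [0.6121 0.018  0.1161] 84.1 n>= 2
```

View pics/w7.png

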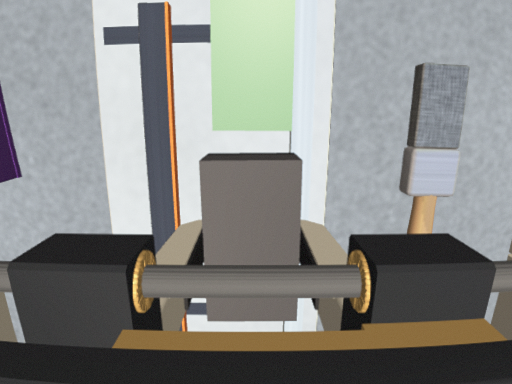

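The dark block is held square, in line with green and short of it. Lowering and sliding it up.

```bash
python3 -m crank '[[0,0,0,0,0,0.03,0.04],[0,0,0,0,0,0.047,0.04],[0,0,0,0,0,0.0487,0.04],[0,0,0,0,0,0.0487,0.04]]' 30;  python3 -m crank '[[0,0,0,0.004,0,0,0.04],[0,0,0,0.007,0,0,0.04],[0,0,0,0.009,0,0,0.04],[0,0,0,0.011,0,0,0.04],[0,0,0,0.013,0,0,0.04]]' 12; python3 -m crank '[[0,0,0,0.001,0,0,0.04],[0,0,0,0.002,0,0,0.04],[0,0,0,0.003,0,0,0.04]]' 10;  python3 - <<'E'
from h import *
c=grab("wrist"); save(c,"w8",(130,70,380,270),3)
E
```

```text
clock: 11.8
tcp_pos: [0.6118, 0.018, 0.0668]
tcp_rot: [0.743, 0.669, -0.0, -0.0]
ft_force: [-0.8, 0.2, -3.1]
gripper_width: 0.0496
clock: 12.22
tcp_pos: [0.6135, 0.0302, 0.0679]
tcp_rot: [0.743, 0.669, -0.001, 0.001]
ft_force: [-2.8, -16.0, 1.5]
gripper_width: 0.05
clock: 12.47
tcp_pos: [0.6137, 0.0321, 0.0678]
tcp_rot: [0.743, 0.669, -0.001, 0.001]
ft_force: [-3.3, -13.1, 1.2]
gripper_width: 0.0497
```

View pics/w8.png

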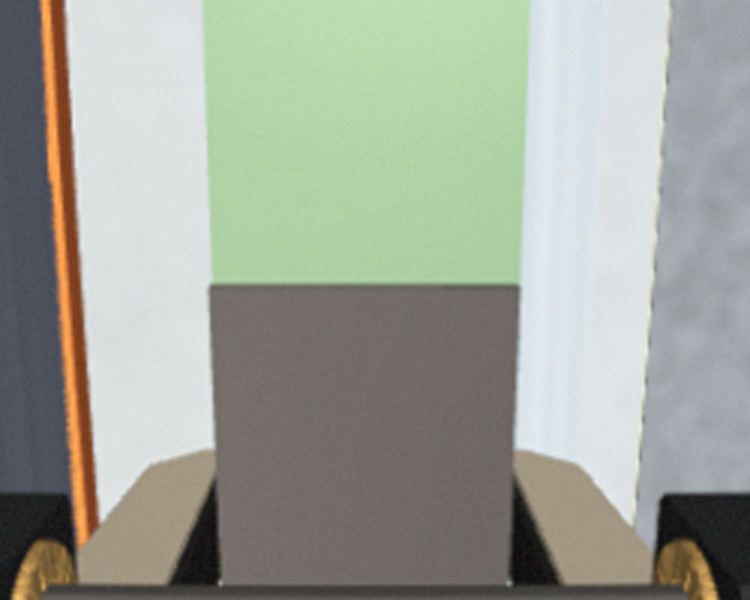

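Butted with no visible seam gap. Releasing and moving to the pale block.

```bash
python3 -m crank '[[0,0,0,0,0,0,0.093],[0,0,0,0,0,0,0.093],[0,0,0,0,0,0,0.093],[0,0,0,0,0,0,0.093],[0,0,0,0,0,0,0.093],[0,0,0,0,0,-0.03,0.093],[0,0,0,0,0,-0.07,0.093],[0,0,0,0,0,-0.1,0.093],[0,0,0,0,0,-0.12,0.093]]' 12;  python3 - <<'E'
from h import *
t=grab("top"); save(t,"t9",(80,150,340,260),3)
plan((.4175,.4054,.16),188.6)
E
```

```text
clock: 13.27
tcp_pos: [0.6147, 0.034, 0.1909]
tcp_rot: [0.743, 0.669, 0.001, 0.001]
ft_force: [-0.7, -0.2, 0.1]
gripper_width: 0.0929
row [   0.36    0.38 -104.6 ] [ 0.3486 -0.2364  0.0324] from [0.6159 0.034  0.1939] 84.0 n>= 15
```

View pics/t9.png

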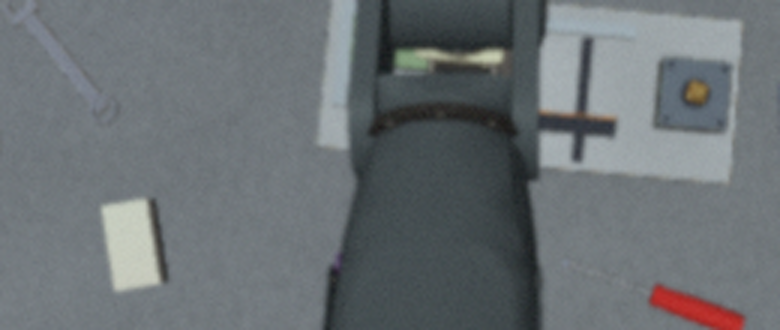

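```bash
python3 -m crank '[[0,0,-104.6,0.3486,-0.2364,0.0324,0.093],[0,0,-104.6,0.3486,-0.2364,0.0324,0.093],[0,0,-104.6,0.3486,-0.2364,0.0324,0.093],[0,0,-104.6,0.3486,-0.2364,0.0324,0.093],[0,0,-104.6,0.3486,-0.2364,0.0324,0.093],[0,0,-104.6,0.3486,-0.2364,0.0324,0.093],[0,0,-104.6,0.3486,-0.2364,0.0324,0.093],[0,0,-104.6,0.3486,-0.2364,0.0324,0.093],[0,0,-104.6,0.3486,-0.2364,0.0324,0.093],[0,0,-104.6,0.3486,-0.2364,0.0324,0.093],[0,0,-104.6,0.3486,-0.2364,0.0324,0.093],[0,0,-104.6,0.3486,-0.2364,0.0324,0.093],[0,0,-104.6,0.3486,-0.2364,0.0324,0.093],[0,0,-104.6,0.3486,-0.2364,0.0324,0.093],[0,0,-104.6,0.3486,-0.2364,0.0324,0.093],[0,0,-104.6,0.3486,-0.2364,0.0324,0.093],[0,0,-104.6,0.3486,-0.2364,0.0324,0.093]]'; python3 - <<'E'
from meas import *
c=grab("wrist"); save(c,"w10")
hsv=cv2.cvtColor(c["img"],cv2.COLOR_RGB2HSV); print(hsv[190,250])
print(rect(c,mask(hsv,(0,0,185),(179,60,255)),.032,(180,100,330,245)))
t=grab("top"); save(t,"t10",(180,140,340,220),5)
plan((.4175,.4054,.036),188.6)
E
```

```text
clock: 14.73
tcp_pos: [0.4152, 0.4053, 0.1549]
tcp_rot: [-0.074, 0.997, 0.0, -0.0]
ft_force: [0.5, 0.0, -0.2]
gripper_width: 0.0932
[ 14  18 235]
{'c': array([419.7, 404.3]), 'size': array([50.6, 90.1], dtype=float32), 'yaw': 8.73, 'px': array([249.4, 192.9]), 'n': 5464.0}
row [ 0.   -0.01 -0.16] [-0.0023 -0.0002  0.119 ] from [0.4152 0.4053 0.155 ] -171.56 n>= 3
```

View pics/w10.png

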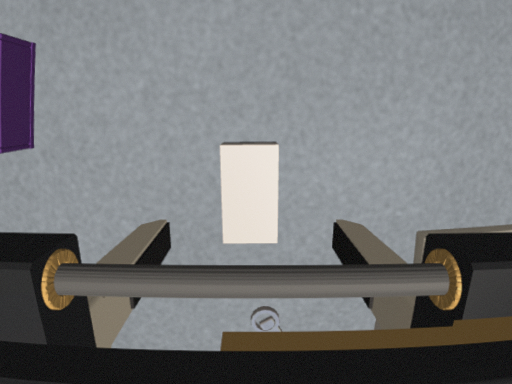

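View pics/t10.png

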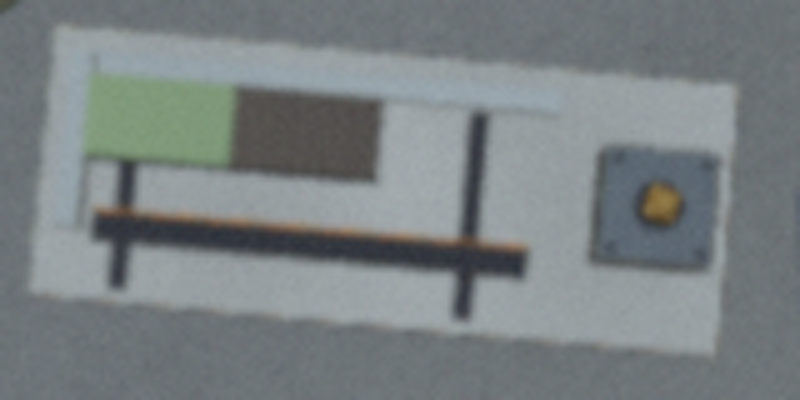

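The top view shows green and dark butted against the stop. The pale block is centred at (419.7, 404.3) mm, 50.6×90.1. Gripping it.

```bash
python3 -m crank '[[0,0,0,-0.0035,-0.001,0.04,0.093],[0,0,0,-0.0035,-0.001,0.08,0.093],[0,0,0,-0.0035,-0.001,0.11,0.093],[0,0,0,-0.0035,-0.001,0.1187,0.093],[0,0,0,-0.0035,-0.001,0.1187,0.093],[0,0,0,-0.0035,-0.001,0.1187,0.04],[0,0,0,-0.0035,-0.001,0.1187,0.04],[0,0,0,-0.0035,-0.001,0.1187,0.04],[0,0,0,-0.0035,-0.001,0.1187,0.04],[0,0,0,-0.0035,-0.001,0.1187,0.04],[0,0,0,-0.0035,-0.001,0.1187,0.04],[0,0,0,-0.0035,-0.001,0.1187,0.04]]' 30; python3 - <<'E'
from h import *
u=np.array([.1054,.9944]);v=np.array([.9944,-.1054]);O=580*v+80.4*u
p=(O+27*v-88*u)/1000; print(p)
plan((*p,.116),83.95)
E
```

```text
clock: 15.83
tcp_pos: [0.4189, 0.4049, 0.0366]
tcp_rot: [-0.075, 0.997, 0.0, 0.0]
ft_force: [1.0, -4.4, 1.5]
gripper_width: 0.0508
[ 0.60279976 -0.07153524]
row [2.0000e-02 1.0000e-02 1.0464e+02] [-0.1107 -0.4985 -0.0794] from [0.4189 0.4049 0.0366] -171.41 n>= 15
```

```bash
python3 -m crank '[[0,0,0,0,0,-0.035,0.04],[0,0,0,0,0,-0.075,0.04],[0,0,104.6,-0.1107,-0.4985,-0.083,0.04],[0,0,104.6,-0.1107,-0.4985,-0.083,0.04],[0,0,104.6,-0.1107,-0.4985,-0.083,0.04],[0,0,104.6,-0.1107,-0.4985,-0.083,0.04],[0,0,104.6,-0.1107,-0.4985,-0.083,0.04],[0,0,104.6,-0.1107,-0.4985,-0.083,0.04],[0,0,104.6,-0.1107,-0.4985,-0.083,0.04],[0,0,104.6,-0.1107,-0.4985,-0.083,0.04],[0,0,104.6,-0.1107,-0.4985,-0.083,0.04],[0,0,104.6,-0.1107,-0.4985,-0.083,0.04],[0,0,104.6,-0.1107,-0.4985,-0.083,0.04],[0,0,104.6,-0.1107,-0.4985,-0.083,0.04],[0,0,104.6,-0.1107,-0.4985,-0.083,0.04],[0,0,104.6,-0.1107,-0.4985,-0.083,0.04],[0,0,104.6,-0.1107,-0.4985,-0.083,0.04],[0,0,104.6,-0.1107,-0.4985,-0.083,0.04],[0,0,104.6,-0.1107,-0.4985,-0.083,0.04],[0,0,104.6,-0.1107,-0.4985,-0.083,0.04]]'; python3 - <<'E'
from h import *
c=grab("wrist"); save(c,"w11")
plan((.6028,-.0715,.0675),83.95)
E
```

```text
clock: 17.5
tcp_pos: [0.6026, -0.0713, 0.1192]
tcp_rot: [0.742, 0.67, -0.0, -0.0]
ft_force: [0.4, -0.6, -2.9]
gripper_width: 0.0497
row [-0.02 -0.    0.19] [-0.0002  0.0002  0.0517] from [ 0.6026 -0.0713  0.1192] 84.14 n>= 2
```

View pics/w11.png

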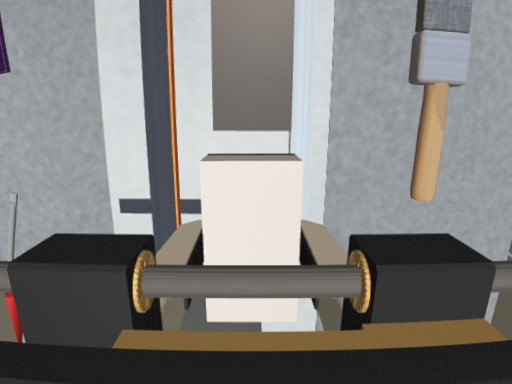

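```bash
python3 -m crank '[[0,0,0,0,0,0.03,0.04],[0,0,0,0,0,0.05,0.04],[0,0,0,0,0,0.0518,0.04],[0,0,0,0,0,0.0518,0.04]]' 30;  python3 -m crank '[[0,0,0,0.004,0,0,0.04],[0,0,0,0.007,0,0,0.04],[0,0,0,0.009,0,0,0.04],[0,0,0,0.011,0,0,0.04],[0,0,0,0.013,0,0,0.04]]' 12; python3 -m crank '[[0,0,0,0.001,0,0,0.04],[0,0,0,0.002,0,0,0.04],[0,0,0,0.003,0,0,0.04]]' 10;  python3 - <<'E'
from h import *
c=grab("wrist"); save(c,"w12",(130,70,380,270),3)
E
```

```text
clock: 17.88
tcp_pos: [0.6024, -0.0713, 0.0668]
tcp_rot: [0.743, 0.67, -0.0, -0.001]
ft_force: [0.4, -0.0, -2.8]
gripper_width: 0.0499
clock: 18.3
tcp_pos: [0.6042, -0.059, 0.0679]
tcp_rot: [0.743, 0.669, -0.0, 0.001]
ft_force: [-3.5, -16.6, -0.5]
gripper_width: 0.0502
clock: 18.55
tcp_pos: [0.6043, -0.0575, 0.0679]
tcp_rot: [0.743, 0.669, -0.001, 0.001]
ft_force: [-3.1, -14.2, -0.9]
gripper_width: 0.0497
```

View pics/w12.png

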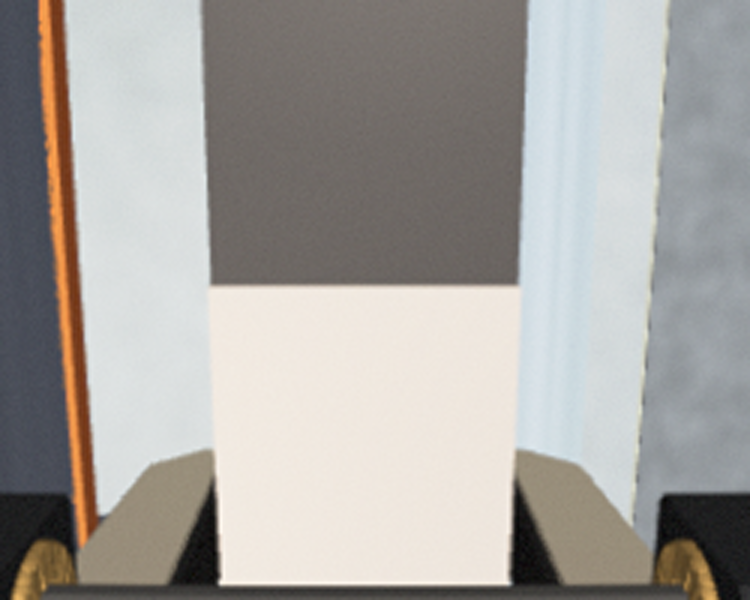

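Butted. Releasing, then rising straight to an overview height to check the whole row.

```bash
python3 -m crank '[[0,0,0,0,0,0,0.093],[0,0,0,0,0,0,0.093],[0,0,0,0,0,0,0.093],[0,0,0,0,0,0,0.093],[0,0,0,0,0,0,0.093],[0,0,0,0,0,-0.03,0.093],[0,0,0,0,0,-0.07,0.093],[0,0,0,0,0,-0.1,0.093],[0,0,0,0,0.02,-0.25,0.093],[0,0,0,0,0.02,-0.25,0.093],[0,0,0,0,0.02,-0.25,0.093],[0,0,0,0,0.02,-0.25,0.093],[0,0,0,0,0.02,-0.25,0.093]]' 12;  python3 - <<'E'
from meas import *
c=grab("wrist"); save(c,"w13",None,1.5)
hsv=cv2.cvtColor(c["img"],cv2.COLOR_RGB2HSV)
print(manip.state()["tcp_pos"],yawx())
E
```

```text
clock: 19.68
tcp_pos: [0.6263, -0.0579, 0.3241]
tcp_rot: [0.743, 0.669, 0.003, 0.004]
ft_force: [1.0, 0.8, 0.9]
gripper_width: 0.093
[ 0.62532624 -0.05772653  0.32045274] 84.0007769621241
```

View pics/w13.png

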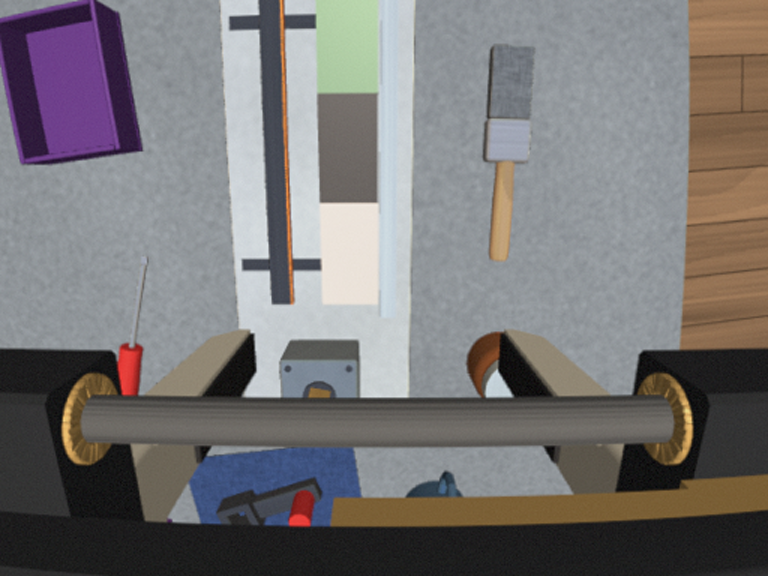

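The row looks continuous: seams at y≈93 and 203, pale end at y≈304. I'll check bed coordinates, then move back to view the shaft and crank.

```bash
cat >> h.py <<'E'
U=np.array([.1054,.9944]);V=np.array([.9944,-.1054]);OB=580*V+80.4*U
def bed(p): 
    q=np.atleast_2d(p)[:,:2]*1000-OB; return np.c_[q@V,q@U].round(1)
E
python3 - <<'E'
from h import *
c=grab("wrist")
print(bed(onz(c,np.array([(348,93),(350,203),(350,304),(319,150),(379,150),(322,270),(379,270)])/1.5,.062)).tolist())
print("jaw",bed(onz(c,np.array([(288,150),(293,290)])/1.5,.04)).tolist())
plan((.56,-.29,.33),83.95)
E
```

```text
[[26.4, 58.3], [27.1, -31.1], [26.0, -120.5], [1.7, 12.9], [51.8, 12.8], [1.7, -89.4], [51.9, -89.4]]
jaw [[-28.2, 14.1], [-28.7, -113.1]]
row [0.07 0.   0.05] [-0.2378 -0.0397 -0.0121] from [ 0.6244 -0.0576  0.3179] 84.0 n>= 6
```

Seams come out at 58.3, −31.1 and −120.5, so the pitch is 89.4 mm with no gaps, and x is 27. Now the shaft and crank view.

```bash
python3 -m crank '[[0,0,0,-0.238,-0.04,-0.012,0.093],[0,0,0,-0.238,-0.04,-0.012,0.093],[0,0,0,-0.238,-0.04,-0.012,0.093],[0,0,0,-0.238,-0.04,-0.012,0.093],[0,0,0,-0.238,-0.04,-0.012,0.093],[0,0,0,-0.238,-0.04,-0.012,0.093],[0,0,0,-0.238,-0.04,-0.012,0.093],[0,0,0,-0.238,-0.04,-0.012,0.093]]';  python3 - <<'E'
from meas import *
c=grab("wrist"); save(c,"w14",None,1.5)
print(manip.state()["tcp_pos"],yawx(), proj(c,[(.5626,-.1793,.112)]))
np.save("c.npy",c,allow_pickle=True)
E
```

```text
clock: 20.45
tcp_pos: [0.5586, -0.2913, 0.3275]
tcp_rot: [0.744, 0.668, -0.0, -0.002]
ft_force: [0.3, 0.4, 0.7]
gripper_width: 0.0928
[ 0.5591314  -0.29003773  0.327789  ] 83.93223208093745 [[243.79210048  73.33552702]]
```

View pics/w14.png

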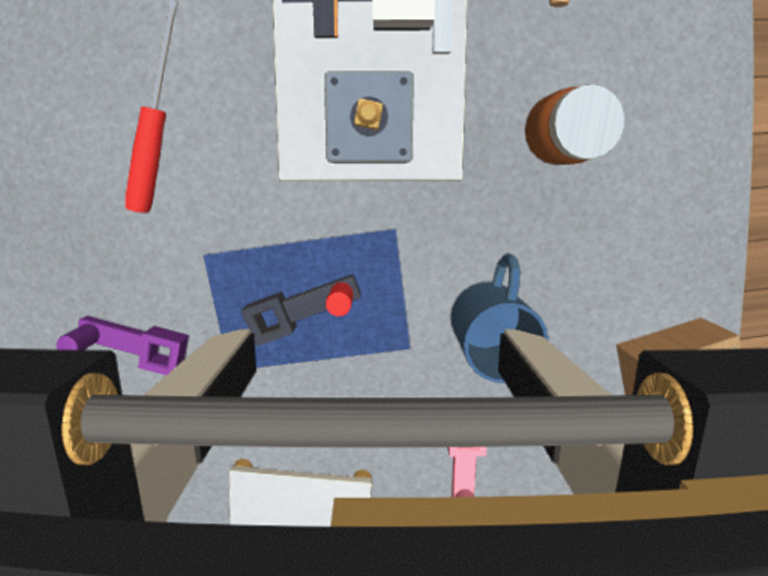

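The shaft is at (369,113) on the gearbox and the crank's socket is at (269,318), with its handle at (339,298). Zooming both.

```bash
python3 - <<'E'
from meas import *
c=np.load("c.npy",allow_pickle=True).item()
save(c,"w14a",(205,40,290,115),7)
save(c,"w14b",(150,170,250,240),7)
for n,b in(("gearbox",[(325.5,71),(412.5,71)]),):pass
E
```

```text
(no output)
```

View pics/w14a.png

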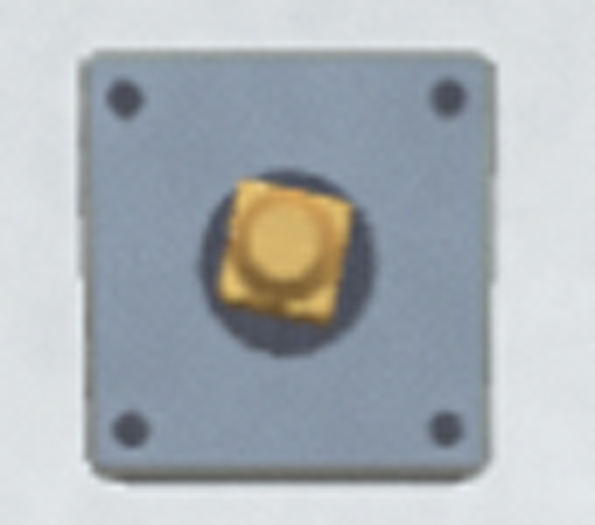

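View pics/w14b.png

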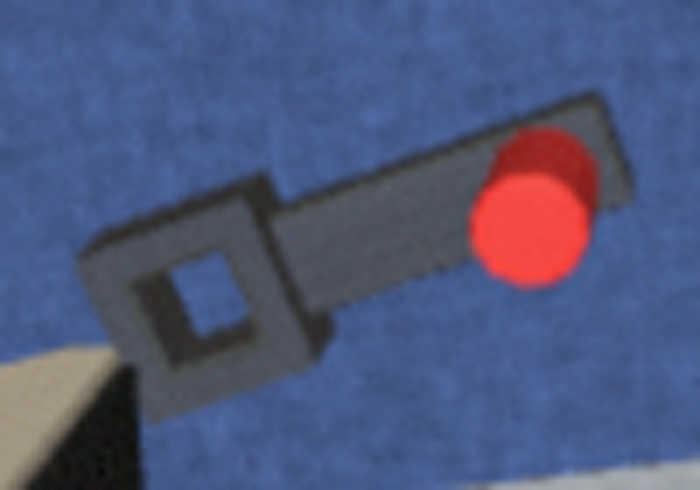

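```bash
python3 - <<'E'
from h import *
c=np.load("c.npy",allow_pickle=True).item()
f=lambda l,o,z: onz(c,np.array(l)/7+np.array(o),z)*1000
q=f([(238,180),(352,207),(330,325),(220,300)],(205,40),.109); print(q.round(1).tolist(), q.mean(0).round(1))
for i in range(4):
    d=q[(i+1)%4]-q[i]; print("side",np.linalg.norm(d).round(1),np.degrees(np.arctan2(d[1],d[0])).round(1)%90)
print("tip",f([(287,240)],(205,40),.116).round(1), "gear ctr",f([(80,55),(494,55),(490,470),(92,470)],(205,40),.085).mean(0).round(1))
q=f([(80,258),(245,190),(318,362),(152,420)],(150,170),.029); print("hub",q.round(1).tolist(), q.mean(0).round(1))
for i in range(4):
    d=q[(i+1)%4]-q[i]; print("side",np.linalg.norm(d).round(1),np.degrees(np.arctan2(d[1],d[0])).round(1)%90)
print("handle",f([(530,230)],(150,170),.062).round(1))
a=f([(283,210),(485,133),(322,308),(462,258)],(150,170),.019); print("arm",a.round(1).tolist())
for i in(0,2): d=a[i+1]-a[i]; print(np.degrees(np.arctan2(d[1],d[0])))
g=(OB-200*U).round(1); print("shaft from bed",g)
E
```

```text
[[558.2, -170.2, 109.0], [575.7, -176.3, 109.0], [570.3, -193.9, 109.0], [553.2, -188.2, 109.0]] [ 564.3 -182.2  109. ]
side 18.5 70.9
side 18.4 73.0
side 18.0 71.30000000000001
side 18.6 74.5
tip [[ 564.9 -181.1  116. ]] gear ctr [ 564.6 -181.2   85. ]
hub [[417.8, -342.7, 29.0], [455.6, -331.6, 29.0], [465.2, -371.2, 29.0], [427.0, -380.6, 29.0]] [ 441.4 -356.5   29. ]
side 39.4 16.3
side 40.7 13.599999999999994
side 39.4 13.900000000000006
side 39.0 13.599999999999994
handle [[ 518.3 -337.7   62. ]]
arm [[460.6, -339.3, 19.0], [506.4, -327.1, 19.0], [465.7, -362.2, 19.0], [497.8, -354.2, 19.0]]
14.980672098917527
14.087561761331461
shaft from bed [ 564.1 -180.1]
```

Shaft axis ≈ (564.5, −181.2) mm: the bed frame, gearbox and tip all agree within 1–1.5 mm. Its sides lie at −17.6° (mod 90°). Relative to the bed that is 11.5°+270°, about 4.91 rad, and the jaw position agrees. The crank's socket is at (441.2, −356.7), yaw 14.2°, so crank_mid is at (484.8, −345.7). Moving above it.

```bash
python3 - <<'E'
from h import *
plan((.4848,-.3457,.150),14.2)
E
```

```text
row [-1.700e-01  1.000e-02  6.973e+01] [-0.0635 -0.0676  0.1779] from [ 0.5591 -0.29    0.3278] 83.93 n>= 10
```

```bash
python3 -m crank '[[0,0,69.7,-0.0635,-0.0676,0.178,0.06],[0,0,69.7,-0.0635,-0.0676,0.178,0.06],[0,0,69.7,-0.0635,-0.0676,0.178,0.06],[0,0,69.7,-0.0635,-0.0676,0.178,0.06],[0,0,69.7,-0.0635,-0.0676,0.178,0.06],[0,0,69.7,-0.0635,-0.0676,0.178,0.06],[0,0,69.7,-0.0635,-0.0676,0.178,0.06],[0,0,69.7,-0.0635,-0.0676,0.178,0.06],[0,0,69.7,-0.0635,-0.0676,0.178,0.06],[0,0,69.7,-0.0635,-0.0676,0.178,0.06],[0,0,69.7,-0.0635,-0.0676,0.178,0.06],[0,0,69.7,-0.0635,-0.0676,0.178,0.06]]' 40;  python3 - <<'E'
from meas import *
c=grab("wrist"); save(c,"w15",None,1.5)
a=np.radians(14.2); x=np.array([np.cos(a),np.sin(a)]); o=np.array([.4412,-.3567])
print(proj(c,[(*o,.029),(*(o+.08*x),.062),(*(o+.045*x),.019)])*1.5)
plan((.4848,-.3457,.028),14.2)
E
```

```text
clock: 21.5
tcp_pos: [0.486, -0.345, 0.151]
tcp_rot: [0.992, 0.127, -0.0, -0.0]
ft_force: [0.4, -0.2, -0.7]
gripper_width: 0.0599
[[376.97141928 362.12835926]
 [377.81720775 240.06879799]
 [377.39653625 287.04803841]]
row [-0.04  0.02  0.36] [-0.0012  0.0002  0.1232] from [ 0.486  -0.3453  0.1512] 14.56 n>= 3
```

View pics/w15.png

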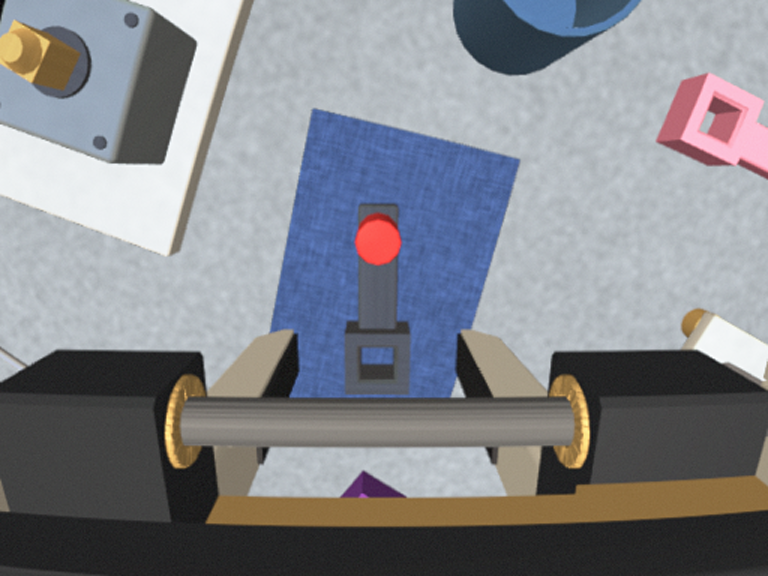

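Hub (377,362) and handle (378,240) land exactly where predicted. Gripping the arm.

```bash
python3 -m crank '[[0,0,0,-0.001,0,0.04,0.06],[0,0,0,-0.001,0,0.08,0.06],[0,0,0,-0.001,0,0.11,0.06],[0,0,0,-0.001,0,0.123,0.06],[0,0,0,-0.001,0,0.123,0.06],[0,0,0,-0.001,0,0.123,0.01],[0,0,0,-0.001,0,0.123,0.01],[0,0,0,-0.001,0,0.123,0.01],[0,0,0,-0.001,0,0.123,0.01],[0,0,0,-0.001,0,0.123,0.01],[0,0,0,-0.001,0,0.123,0.01],[0,0,0,-0.001,0,0.123,0.01],[0,0,0,-0.001,0,0.123,0.01]]' 45;  python3 - <<'E'
from meas import *
c=grab("wrist"); save(c,"w16")
print(manip.state()["tcp_pos"],yawx())
E
```

```text
clock: 22.63
tcp_pos: [0.4848, -0.3466, 0.0288]
tcp_rot: [0.992, 0.124, 0.0, 0.0]
ft_force: [-0.8, 0.6, 2.4]
gripper_width: 0.0235
[ 0.48480345 -0.34651785  0.02872997] 14.291359954414848
```

View pics/w16.png

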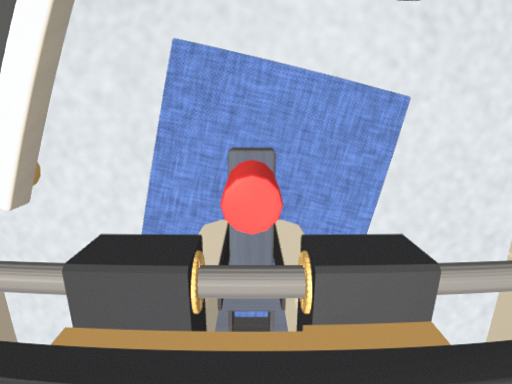

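```bash
python3 -m crank '[[0,0,0,0,0,-0.02,0.01],[0,0,0,0,0,-0.04,0.01],[0,0,0,0,0,-0.07,0.01],[0,0,0,0,0,-0.1,0.01],[0,0,0,0,0,-0.126,0.01],[0,0,0,0,0,-0.126,0.01]]' 45;  python3 - <<'E'
from meas import *
c=grab("wrist"); save(c,"w17")
s=grab("side"); save(s,"s17",(180,60,440,260),3)
plan((.6072,-.1947,.155),-17.6)
E
```

```text
clock: 23.18
tcp_pos: [0.4864, -0.348, 0.1593]
tcp_rot: [0.992, 0.124, 0.002, 0.003]
ft_force: [0.3, -1.8, -1.6]
gripper_width: 0.0231
row [ 2.000e-02 -2.000e-02  3.189e+01] [ 0.1562 -0.1169 -0.0006] from [ 0.4847 -0.3465  0.1544] 14.29 n>= 5
```

View pics/w17.png

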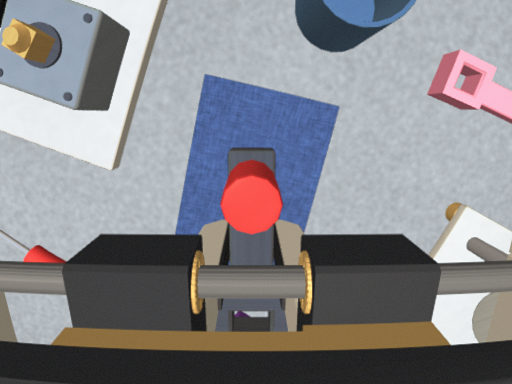

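View pics/s17.png

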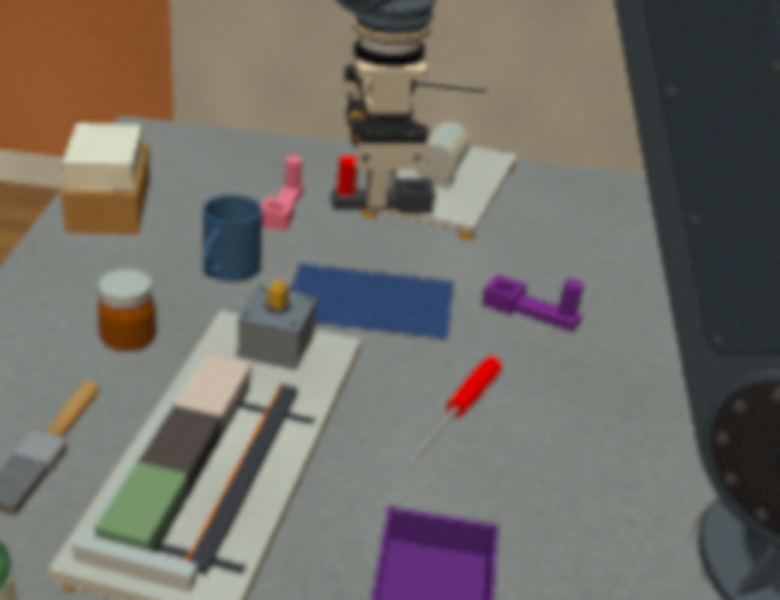

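The crank is held level, and in the wrist view its handle has not shifted in the grip. The row is intact. Moving over the shaft.

```bash
python3 -m crank '[[0,0,6,0.03,-0.022,0,0.01],[0,0,13,0.06,-0.045,0,0.01],[0,0,20,0.09,-0.067,0,0.01],[0,0,26,0.12,-0.09,0,0.01],[0,0,31.9,0.14,-0.105,0,0.01],[0,0,31.9,0.1562,-0.1169,0,0.01],[0,0,31.9,0.1562,-0.1169,0,0.01],[0,0,31.9,0.1562,-0.1169,0,0.01],[0,0,31.9,0.1562,-0.1169,0,0.01]]' 45;  python3 - <<'E'
from meas import *
c=grab("wrist"); save(c,"w18")
s=grab("side"); save(s,"s18",(210,90,340,190),6)
t=grab("top"); save(t,"t18",(260,140,360,220),7)
print(manip.state()["joint_pos"].round(2))
plan((.6072,-.1947,.155),-17.6)
E
```

```text
clock: 24.03
tcp_pos: [0.6063, -0.195, 0.1528]
tcp_rot: [0.988, -0.153, -0.001, -0.0]
ft_force: [-0.1, 0.6, -3.3]
gripper_width: 0.0236
[-0.38  0.6   1.49 -0.    1.06  1.49]
row [ 0.    0.05 -0.07] [ 0.0003 -0.001  -0.001 ] from [ 0.6066 -0.1955  0.154 ] -17.67 n>= 1
```

View pics/w18.png

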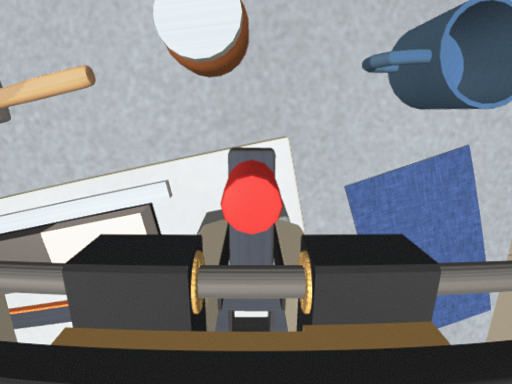

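View pics/s18.png

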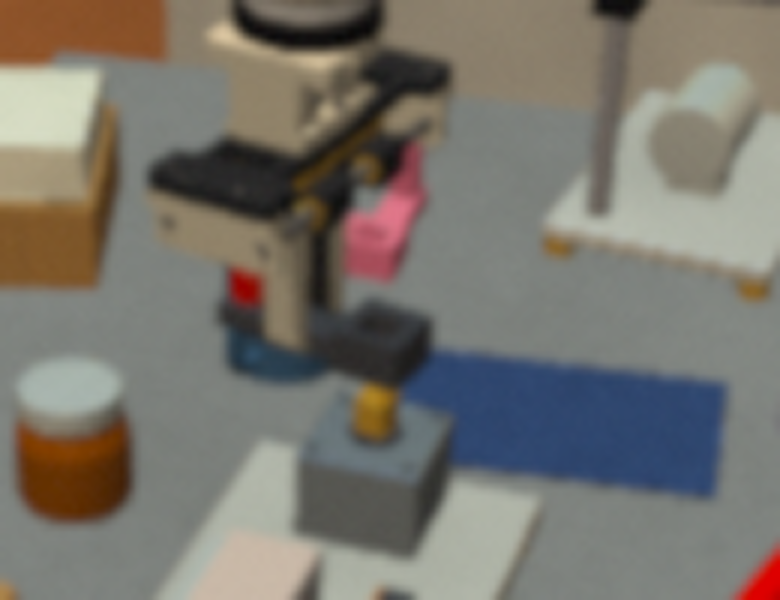

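View pics/t18.png

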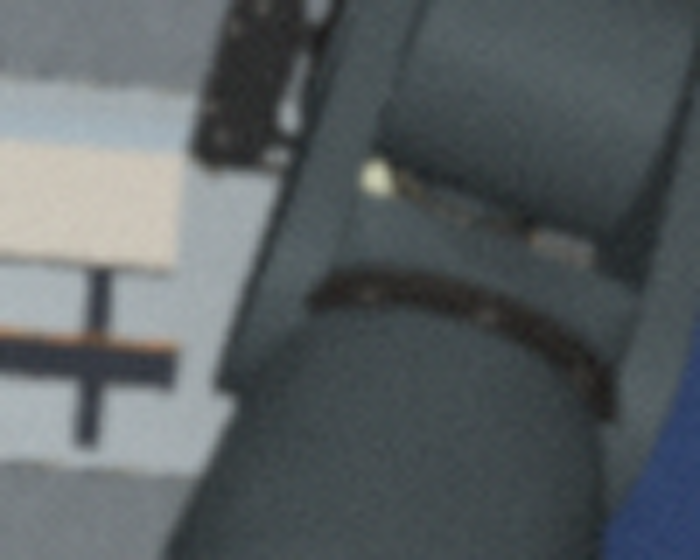

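In the side view the hub's top is at about (380,322) in the crop, with the shaft below it at (377,395). Checking against the projection.

```bash
python3 - <<'E'
from h import *
s=grab("side")
q=proj(s,[(.5645,-.1812,.1544),(.5645,-.1812,.116),(.5645,-.1812,.1284),(.5645,-.1812,.109)])
print((q-np.array([210,90]))*6)
q2=proj(s,[(.5695,-.1812,.1544),(.5645,-.1762,.1544)]);print((q2-q[0])*6)
P=cloud(s)
a=P[90+18:90+75,210+40:210+80].reshape(-1,3)
m=(a[:,2]>.150)&(a[:,2]<.157)&(np.hypot(a[:,0]-.5645,a[:,1]+.181)<.035); print(m.sum(),a[m].min(0),a[m].max(0),a[m].mean(0))
plan((.6072,-.1947,.125),-17.6)
E
```

```text
[[377.58484325 316.86875997]
 [375.30907164 379.72987937]
 [376.03289039 359.72932185]
 [374.9049977  390.89822343]]
[[-9.38402133 -1.22245962]
 [-1.96568761  4.77857818]]
93 [ 0.54069692 -0.20470442  0.15020316] [ 0.59004889 -0.15537359  0.15672449] [ 0.56518063 -0.17775646  0.15377677]
row [ 0.    0.03 -0.07] [ 0.0002 -0.0009  0.0292] from [ 0.6067 -0.1955  0.1542] -17.67 n>= 1
```

Depth puts the hub centre at (565.4, −180.0), within 1.5 mm of the shaft, and the cone will centre it. Lowering in steps while watching force.

```bash
python3 -m crank '[[0,0,0,0,-0.0005,0.006,0.01],[0,0,0,0,-0.0005,0.012,0.01],[0,0,0,0,-0.0005,0.016,0.01],[0,0,0,0,-0.0005,0.02,0.01],[0,0,0,0,-0.0005,0.02,0.01]]' 45; python3 -m crank '[[0,0,0,0,0,0.003,0.01],[0,0,0,0,0,0.006,0.01],[0,0,0,0,0,0.006,0.01]]'
```

```text
clock: 24.65
tcp_pos: [0.6069, -0.1941, 0.1333]
tcp_rot: [0.988, -0.153, -0.001, -0.0]
ft_force: [-0.3, -0.5, -2.4]
gripper_width: 0.0234
clock: 24.9
tcp_pos: [0.6072, -0.1942, 0.1279]
tcp_rot: [0.988, -0.153, -0.0, -0.0]
ft_force: [-0.4, -0.4, -2.0]
gripper_width: 0.0233
```

Already 7 mm past the cone with no force, so it is engaged. Going down to the seat.

```bash
python3 -m crank '[[0,0,0,0,0,0.004,0.01],[0,0,0,0,0,0.008,0.01],[0,0,0,0,0,0.011,0.01],[0,0,0,0,0,0.013,0.01],[0,0,0,0,0,0.0135,0.01],[0,0,0,0,0,0.0135,0.01]]'; python3 - <<'E'
from h import *
c=grab("wrist"); save(c,"w19"); s=grab("side"); save(s,"s19",(210,90,340,190),6)
E
```

```text
clock: 25.4
tcp_pos: [0.6074, -0.1942, 0.1148]
tcp_rot: [0.988, -0.153, -0.0, -0.0]
ft_force: [0.1, 1.1, -3.0]
gripper_width: 0.0234
```

View pics/s19.png

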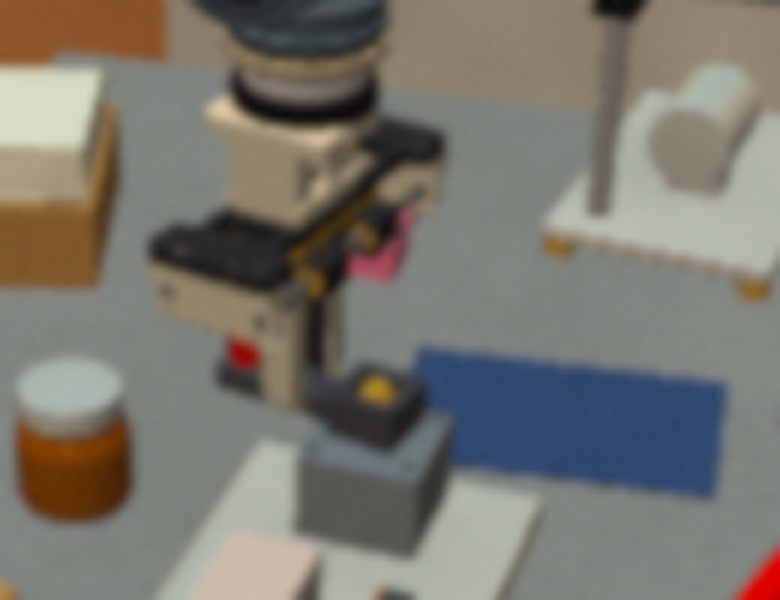

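Seated, with the brass showing through the socket at crop (377,388) and no load. Releasing, then transferring to the handle, 35 mm along tool x.

```bash
python3 -m crank '[[0,0,0,0,0,0,0.06],[0,0,0,0,0,0,0.06],[0,0,0,0,0,0,0.06],[0,0,0,0,0,0,0.06],[0,0,0,0,0,-0.03,0.06],[0,0,0,0,0,-0.07,0.06],[0,0,0,0,0,-0.085,0.06],[0,0,0,0,0,-0.085,0.06]]' 20; python3 - <<'E'
from h import *
c=grab("wrist"); save(c,"w20",None,1.5); s=grab("side"); save(s,"s20",(210,90,340,190),6)
a=np.radians(-17.6); o=np.array([.5645,-.1812]); h=o+.08*np.array([np.cos(a),np.sin(a)])
print(h,proj(c,[(*h,.147),(*o,.114)])*1.5)
E
```

```text
clock: 26.17
tcp_pos: [0.6091, -0.1949, 0.2047]
tcp_rot: [0.988, -0.153, 0.004, 0.001]
ft_force: [0.1, -0.4, 0.8]
gripper_width: 0.0598
[ 0.64075525 -0.20538959] [[378.24701905 251.88703491]
 [378.01862753 386.61593195]]
```

View pics/w20.png

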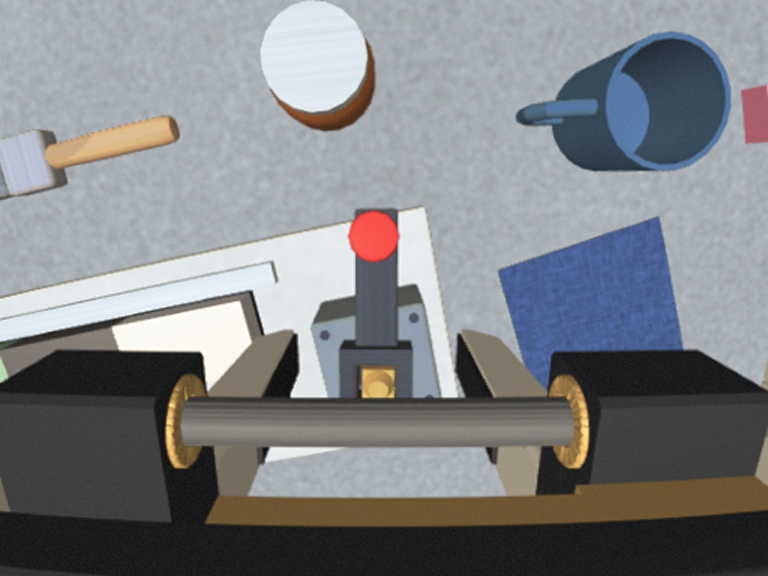

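View pics/s20.png

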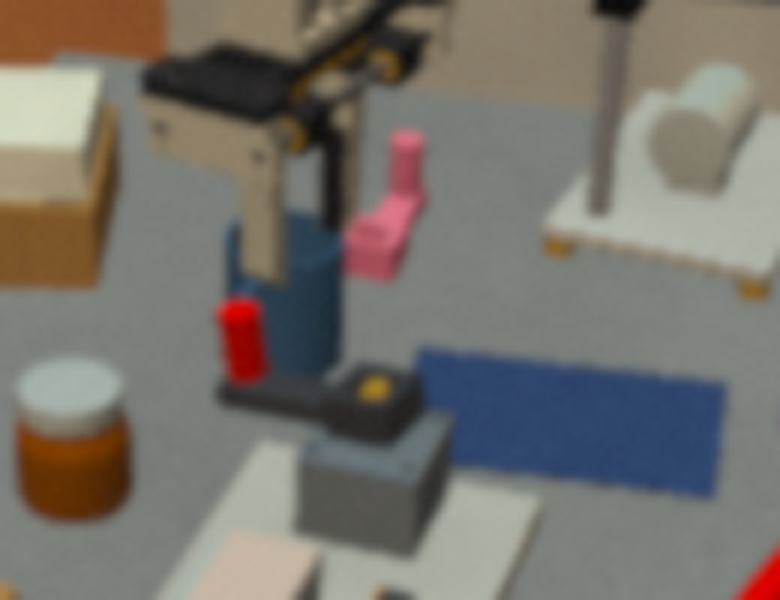

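The crank is on, tilted slightly towards the handle within its play. Measuring the handle top at px (373,237).

```bash
python3 - <<'E'
from h import *
c=grab("wrist")
hsv=cv2.cvtColor(c["img"],cv2.COLOR_RGB2HSV); m=cv2.inRange(hsv,np.array((0,150,120)),np.array((8,255,255))); m[:130]=0;m[185:]=0
k=max(cv2.findContours(m,0,1)[0],key=cv2.contourArea); (x,y),r=cv2.minEnclosingCircle(k); print(x*1.5,y*1.5,r*1.5)
P=cloud(c); d=P[m>0]; print(np.median(d,0), d[:,2].max())
zt=np.percentile(d[:,2],80); w=onz(c,[(x,y)],zt); print(zt,w)
plan((w[0,0]-.002,w[0,1]+.001,.19),-17.6); plan((.6408,-.2054,.133),-17.6)
E
```

```text
373.5 231.75 26.25014877319336
[ 0.64716664 -0.20511331  0.13763499] 0.34488312504573926
0.13851744432634416 [[ 0.64726499 -0.20512865  0.13851744]]
row [-0.01  0.08 -0.01] [ 0.0396 -0.002   0.0089] from [ 0.607  -0.1941  0.199 ] -17.61 n>= 1
row [-0.01  0.08 -0.01] [0.0358 0.0006 0.0659] from [ 0.607  -0.1941  0.199 ] -17.61 n>= 2
```

The handle top leans to (647, −205, 138) mm, about a 6° tilt. I'll grip there, then lift about 7 mm to level the crank.

```bash
python3 -m crank '[[0,0,0,0.0395,0,0,0.06],[0,0,0,0.0395,0,0.03,0.06],[0,0,0,0.0395,0,0.06,0.06],[0,0,0,0.0395,0,0.075,0.06],[0,0,0,0.0395,0,0.075,0.06],[0,0,0,0.0395,0,0.075,0.01],[0,0,0,0.0395,0,0.075,0.01],[0,0,0,0.0395,0,0.075,0.01],[0,0,0,0.0395,0,0.075,0.01],[0,0,0,0.0395,0,0.075,0.01],[0,0,0,0.0395,0,0.075,0.01],[0,0,0,0.0395,0,0.075,0.01]]' 25; python3 -m crank '[[0,0,0,-0.001,0,-0.002,0.01],[0,0,0,-0.002,0,-0.0045,0.01],[0,0,0,-0.0035,0,-0.0065,0.01],[0,0,0,-0.0035,0,-0.0065,0.01]]' 25; python3 - <<'E'
from h import *
s=grab("side"); save(s,"s21",(210,90,340,190),6)
plan((.6408,-.2054,.133),-17.6)
E
```

```text
clock: 27.32
tcp_pos: [0.6453, -0.2063, 0.1255]
tcp_rot: [0.988, -0.153, 0.0, 0.0]
ft_force: [1.0, 0.5, 1.2]
gripper_width: 0.0236
clock: 27.65
tcp_pos: [0.6419, -0.2052, 0.132]
tcp_rot: [0.988, -0.153, 0.0, 0.0]
ft_force: [3.1, -1.4, -3.4]
gripper_width: 0.0233
row [ 0.   -0.05 -0.02] [-0.001   0.0005 -0.0011] from [ 0.6419 -0.2053  0.1319] -17.62 n>= 1
```

View pics/s21.png

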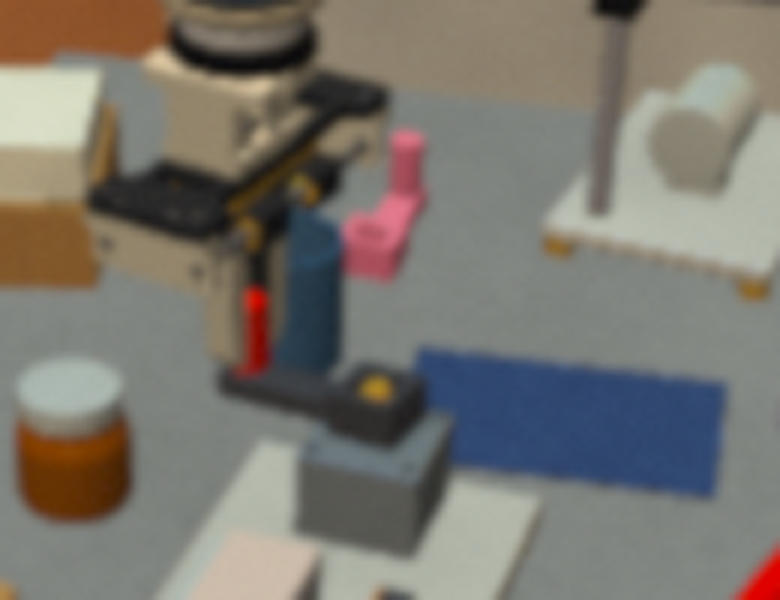

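The crank is level with the handle held. With tool x along the crank, a clockwise turn α is dx=r(cosα−1), dy=r·sinα, r≈80.5 mm. I'll wind the first quarter turn and check.

```bash
python3 -m crank '[[0,0,0,-0.001,0.0126,0,0.01],[0,0,0,-0.0039,0.0249,0,0.01],[0,0,0,-0.0088,0.0365,0,0.01],[0,0,0,-0.0154,0.0473,0,0.01],[0,0,0,-0.0236,0.0569,0,0.01],[0,0,0,-0.0332,0.0651,0,0.01],[0,0,0,-0.044,0.0717,0,0.01],[0,0,0,-0.0556,0.0766,0,0.01],[0,0,0,-0.0679,0.0795,0,0.01],[0,0,0,-0.0805,0.0805,0,0.01]]' 25; python3 - <<'E'
from h import *
s=grab("side"); save(s,"s22",(210,90,340,190),6)
p=manip.state()["tcp_pos"][:2]-np.array([.5645,-.1812]); print(np.hypot(*p),np.degrees(np.arctan2(p[1],p[0])))
E
```

```text
clock: 28.53
tcp_pos: [0.5414, -0.2588, 0.1335]
tcp_rot: [0.988, -0.154, 0.002, 0.001]
ft_force: [3.4, -4.0, 8.7]
gripper_width: 0.024
0.08072572244583062 -108.16180437225576
```

View pics/s22.png

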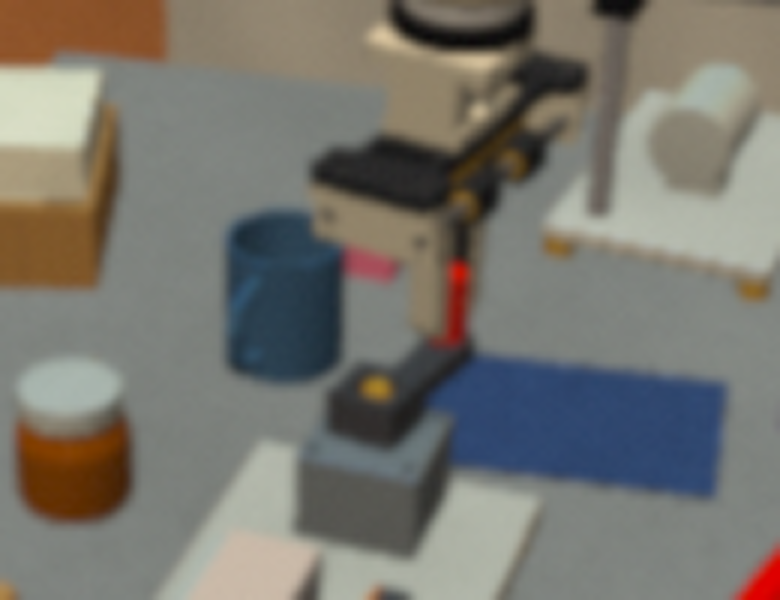

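Winding works: the crank followed, radius 80.7 mm. Next, half a turn.

```bash
python3 -m crank '[[0,0,0,-0.0126,-0.001,0,0.01],[0,0,0,-0.0249,-0.0039,0,0.01],[0,0,0,-0.0365,-0.0088,0,0.01],[0,0,0,-0.0473,-0.0154,0,0.01],[0,0,0,-0.0569,-0.0236,0,0.01],[0,0,0,-0.0651,-0.0332,0,0.01],[0,0,0,-0.0717,-0.044,0,0.01],[0,0,0,-0.0766,-0.0556,0,0.01],[0,0,0,-0.0795,-0.0679,0,0.01],[0,0,0,-0.0805,-0.0805,0,0.01],[0,0,0,-0.0795,-0.0931,0,0.01],[0,0,0,-0.0766,-0.1054,0,0.01],[0,0,0,-0.0717,-0.117,0,0.01],[0,0,0,-0.0651,-0.1278,0,0.01],[0,0,0,-0.0569,-0.1374,0,0.01],[0,0,0,-0.0473,-0.1456,0,0.01],[0,0,0,-0.0365,-0.1522,0,0.01],[0,0,0,-0.0249,-0.1571,0,0.01],[0,0,0,-0.0126,-0.16,0,0.01],[0,0,0,0,-0.161,0,0.01]]' 25; python3 - <<'E'
from h import *
s=grab("side"); save(s,"s23",(180,90,340,270),3.3)
p=manip.state()["tcp_pos"][:2]-np.array([.5645,-.1812]); print(np.hypot(*p),np.degrees(np.arctan2(p[1],p[0])),manip.state()["ft_force"])
E
```

```text
clock: 30.25
tcp_pos: [0.5896, -0.1047, 0.1325]
tcp_rot: [0.988, -0.153, -0.0, 0.001]
ft_force: [-4.6, -6.3, 7.8]
gripper_width: 0.0237
0.0804240895914894 70.46653753282428 [-2.1553196  -1.25084459  8.07646983]
```

View pics/s23.png

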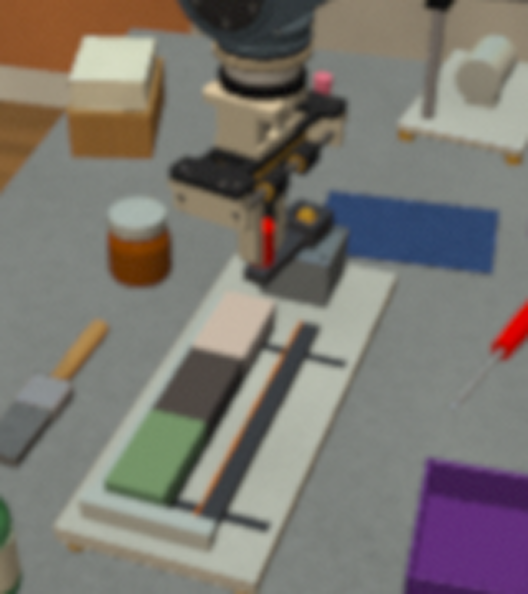

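The row is intact and the jaw has advanced. Next half turn, to about 12.7 rad.

```bash
python3 -m crank '[[0,0,0,0.0126,0.001,0,0.01],[0,0,0,0.0249,0.0039,0,0.01],[0,0,0,0.0365,0.0088,0,0.01],[0,0,0,0.0473,0.0154,0,0.01],[0,0,0,0.0569,0.0236,0,0.01],[0,0,0,0.0651,0.0332,0,0.01],[0,0,0,0.0717,0.044,0,0.01],[0,0,0,0.0766,0.0556,0,0.01],[0,0,0,0.0795,0.0679,0,0.01],[0,0,0,0.0805,0.0805,0,0.01],[0,0,0,0.0795,0.0931,0,0.01],[0,0,0,0.0766,0.1054,0,0.01],[0,0,0,0.0717,0.117,0,0.01],[0,0,0,0.0651,0.1278,0,0.01],[0,0,0,0.0569,0.1374,0,0.01],[0,0,0,0.0473,0.1456,0,0.01],[0,0,0,0.0365,0.1522,0,0.01],[0,0,0,0.0249,0.1571,0,0.01],[0,0,0,0.0126,0.16,0,0.01],[0,0,0,0,0.161,0,0.01]]' 25; python3 - <<'E'
from h import *
s=grab("side"); save(s,"s24",(180,90,340,270),3.3)
p=manip.state()["tcp_pos"][:2]-np.array([.5645,-.1812]); print(np.hypot(*p),np.degrees(np.arctan2(p[1],p[0])),manip.state()["ft_force"])
E
```

```text
clock: 31.97
tcp_pos: [0.5408, -0.2583, 0.1326]
tcp_rot: [0.988, -0.154, 0.002, 0.0]
ft_force: [5.6, 3.3, 5.9]
gripper_width: 0.0242
0.08060964742446816 -108.53612680001835 [ 0.8965522  -0.63378362  8.29444632]
```

View pics/s24.png

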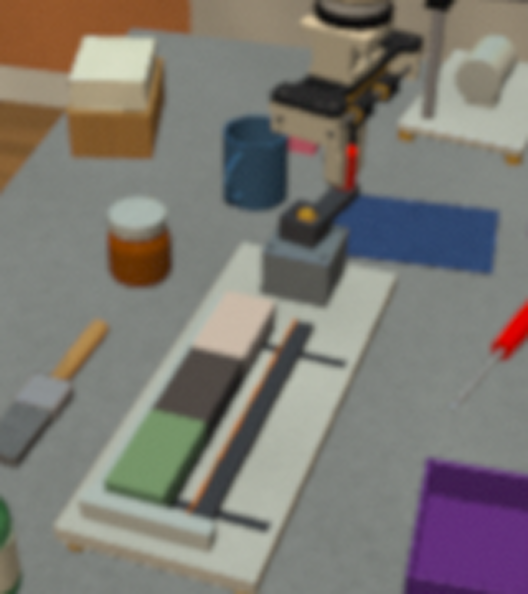

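```bash
python3 -m crank '[[0,0,0,-0.0126,-0.001,0,0.01],[0,0,0,-0.0249,-0.0039,0,0.01],[0,0,0,-0.0365,-0.0088,0,0.01],[0,0,0,-0.0473,-0.0154,0,0.01],[0,0,0,-0.0569,-0.0236,0,0.01],[0,0,0,-0.0651,-0.0332,0,0.01],[0,0,0,-0.0717,-0.044,0,0.01],[0,0,0,-0.0766,-0.0556,0,0.01],[0,0,0,-0.0795,-0.0679,0,0.01],[0,0,0,-0.0805,-0.0805,0,0.01],[0,0,0,-0.0795,-0.0931,0,0.01],[0,0,0,-0.0766,-0.1054,0,0.01],[0,0,0,-0.0717,-0.117,0,0.01],[0,0,0,-0.0651,-0.1278,0,0.01],[0,0,0,-0.0569,-0.1374,0,0.01],[0,0,0,-0.0473,-0.1456,0,0.01],[0,0,0,-0.0365,-0.1522,0,0.01],[0,0,0,-0.0249,-0.1571,0,0.01],[0,0,0,-0.0126,-0.16,0,0.01],[0,0,0,0,-0.161,0,0.01]]' 25; python3 -m crank '[[0,0,0,0.0126,0.001,0,0.01],[0,0,0,0.0249,0.0039,0,0.01],[0,0,0,0.0365,0.0088,0,0.01],[0,0,0,0.0473,0.0154,0,0.01],[0,0,0,0.0569,0.0236,0,0.01],[0,0,0,0.0651,0.0332,0,0.01],[0,0,0,0.0717,0.044,0,0.01],[0,0,0,0.0766,0.0556,0,0.01],[0,0,0,0.0795,0.0679,0,0.01],[0,0,0,0.0805,0.0805,0,0.01],[0,0,0,0.0795,0.0931,0,0.01],[0,0,0,0.0766,0.1054,0,0.01],[0,0,0,0.0717,0.117,0,0.01],[0,0,0,0.0651,0.1278,0,0.01],[0,0,0,0.0569,0.1374,0,0.01],[0,0,0,0.0473,0.1456,0,0.01],[0,0,0,0.0365,0.1522,0,0.01],[0,0,0,0.0249,0.1571,0,0.01],[0,0,0,0.0126,0.16,0,0.01],[0,0,0,0,0.161,0,0.01]]' 25; python3 - <<'E'
from h import *
s=grab("side"); save(s,"s25",(180,90,340,270),3.3)
p=manip.state()["tcp_pos"][:2]-np.array([.5645,-.1812]); print(np.hypot(*p),np.degrees(np.arctan2(p[1],p[0])),manip.state()["ft_force"])
E
```

```text
clock: 33.68
tcp_pos: [0.5895, -0.1048, 0.1322]
tcp_rot: [0.988, -0.153, -0.0, 0.001]
ft_force: [-4.6, -5.1, 8.2]
gripper_width: 0.0234
clock: 35.35
tcp_pos: [0.5404, -0.2582, 0.1323]
tcp_rot: [0.988, -0.154, 0.001, -0.0]
ft_force: [5.7, 5.5, 5.2]
gripper_width: 0.0235
0.08060059529748265 -108.77495318035076 [2.56890141 0.4217849  8.26510093]
```

View pics/s25.png

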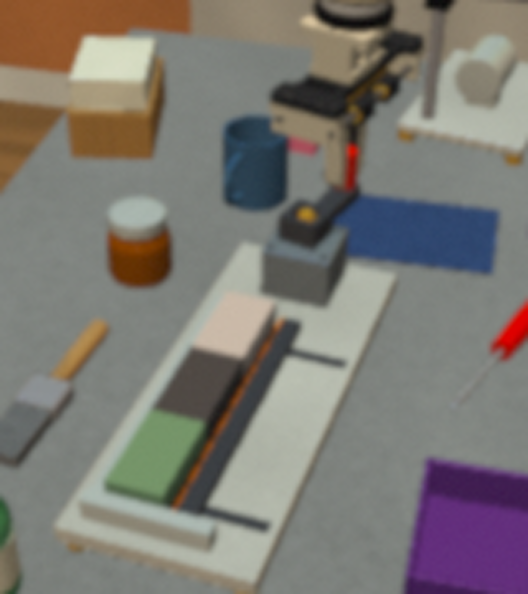

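The row is still tight and the jaw almost touches it; the shaft is near 19 rad. I'll wind 126° more, then small steps watching force.

```bash
python3 -m crank '[[0,0,0,-0.0126,-0.001,0,0.01],[0,0,0,-0.0249,-0.0039,0,0.01],[0,0,0,-0.0365,-0.0088,0,0.01],[0,0,0,-0.0473,-0.0154,0,0.01],[0,0,0,-0.0569,-0.0236,0,0.01],[0,0,0,-0.0651,-0.0332,0,0.01],[0,0,0,-0.0717,-0.044,0,0.01],[0,0,0,-0.0766,-0.0556,0,0.01],[0,0,0,-0.0795,-0.0679,0,0.01],[0,0,0,-0.0805,-0.0805,0,0.01],[0,0,0,-0.0795,-0.0931,0,0.01],[0,0,0,-0.0766,-0.1054,0,0.01],[0,0,0,-0.0717,-0.117,0,0.01],[0,0,0,-0.0651,-0.1278,0,0.01],[0,0,0,-0.0651,-0.1278,0,0.01]]' 25; python3 - <<'E'
from h import *
p=manip.state()["tcp_pos"][:2]-np.array([.5645,-.1812]); print(np.hypot(*p),np.degrees(np.arctan2(p[1],p[0])),manip.state()["ft_force"])
E
```

```text
clock: 36.65
tcp_pos: [0.518, -0.1155, 0.1319]
tcp_rot: [0.988, -0.153, 0.0, 0.0]
ft_force: [-1.0, 1.6, 4.8]
gripper_width: 0.0235
0.08053569126775617 125.27745636719736 [-0.97658393  1.55710355  4.81132834]
```

```bash
python3 -m crank '[[0,0,0,0.004,-0.005,0,0.01],[0,0,0,0.0082,-0.0096,0,0.01],[0,0,0,0.0129,-0.0139,0,0.01],[0,0,0,0.0178,-0.0178,0,0.01],[0,0,0,0.0178,-0.0178,0,0.01]]' 25;  python3 -m crank '[[0,0,0,0.0053,-0.0035,0,0.01],[0,0,0,0.0108,-0.0066,0,0.01],[0,0,0,0.0108,-0.0066,0,0.01]]' 25; python3 - <<'E'
from h import *
p=manip.state()["tcp_pos"][:2]-np.array([.5645,-.1812]); print(np.hypot(*p),np.degrees(np.arctan2(p[1],p[0])),manip.state()["ft_force"])
E
```

```text
clock: 37.07
tcp_pos: [0.5399, -0.1047, 0.1319]
tcp_rot: [0.988, -0.153, 0.0, 0.0]
ft_force: [-1.2, 3.2, 7.4]
gripper_width: 0.0237
clock: 37.32
tcp_pos: [0.5523, -0.1018, 0.132]
tcp_rot: [0.988, -0.153, 0.0, 0.0]
ft_force: [-1.4, 2.7, 7.6]
gripper_width: 0.0239
0.08031161790289125 98.76365642825331 [-1.36940887  2.70201825  7.58498421]
```

Still only light load, so continuing towards the hard stop in small steps.

```bash
python3 -m crank '[[0,0,0,0.0038,-0.0018,0,0.01],[0,0,0,0.0077,-0.0034,0,0.01],[0,0,0,0.0077,-0.0034,0,0.01]]' 25;python3 -m crank '[[0,0,0,0.0039,-0.0015,0,0.01],[0,0,0,0.0039,-0.0015,0,0.01]]' 25;python3 -m crank '[[0,0,0,0.0041,-0.0012,0,0.01],[0,0,0,0.0041,-0.0012,0,0.01]]' 25; python3 - <<'E'
from h import *
p=manip.state()["tcp_pos"][:2]-np.array([.5645,-.1812]); print(np.hypot(*p),np.degrees(np.arctan2(p[1],p[0])),manip.state()["ft_force"])
E
```

```text
clock: 37.57
tcp_pos: [0.5604, -0.101, 0.132]
tcp_rot: [0.988, -0.153, 0.0, 0.0]
ft_force: [-1.5, 2.0, 7.7]
gripper_width: 0.0236
clock: 37.73
tcp_pos: [0.5645, -0.1009, 0.132]
tcp_rot: [0.988, -0.153, 0.0, 0.0]
ft_force: [-2.5, 1.5, 6.7]
gripper_width: 0.0239
clock: 37.9
tcp_pos: [0.5688, -0.1011, 0.132]
tcp_rot: [0.988, -0.153, 0.0, 0.0]
ft_force: [-0.6, 1.6, 7.1]
gripper_width: 0.0235
0.0802612559435694 86.96331545605483 [-0.64952749  1.61866879  7.05785647]
```

```bash
python3 -m crank '[[0,0,0,0.0041,-0.0009,0,0.01],[0,0,0,0.0041,-0.0009,0,0.01]]' 25;python3 -m crank '[[0,0,0,0.0041,-0.0008,0,0.01],[0,0,0,0.0041,-0.0008,0,0.01]]' 25;python3 -m crank '[[0,0,0,0.0042,-0.0006,0,0.01],[0,0,0,0.0042,-0.0006,0,0.01]]' 25; python3 - <<'E'
from h import *
s=grab("side"); save(s,"s26",(180,90,340,270),3.3)
p=manip.state()["tcp_pos"][:2]-np.array([.5645,-.1812]); print(np.hypot(*p),np.degrees(np.arctan2(p[1],p[0])),manip.state()["ft_force"])
E
```

```text
clock: 38.07
tcp_pos: [0.5729, -0.1014, 0.1321]
tcp_rot: [0.988, -0.153, 0.0, 0.0]
ft_force: [-1.8, 1.5, 8.1]
gripper_width: 0.024
clock: 38.23
tcp_pos: [0.5771, -0.102, 0.132]
tcp_rot: [0.988, -0.153, 0.0, 0.0]
ft_force: [-2.7, 0.8, 7.0]
gripper_width: 0.0235
clock: 38.4
tcp_pos: [0.5813, -0.1028, 0.1321]
tcp_rot: [0.988, -0.153, 0.0, 0.001]
ft_force: [-2.4, 0.5, 7.6]
gripper_width: 0.0235
0.08021224299726945 78.06093848745226 [-1.03947687  0.86575972  7.74185037]
```

View pics/s26.png

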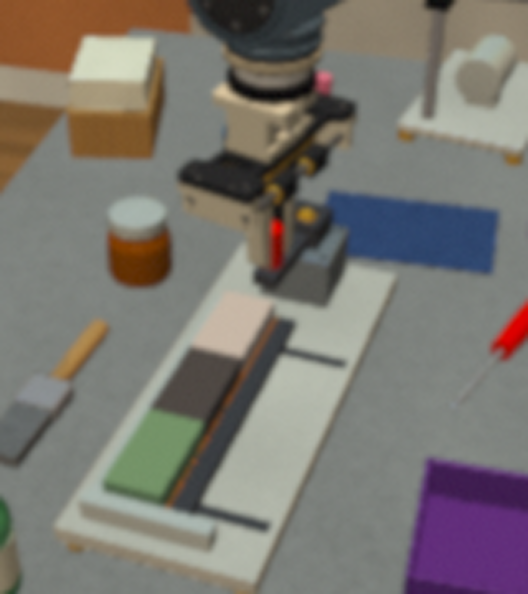

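```bash
python3 -m crank '[[0,0,0,0.0042,-0.0003,0,0.01],[0,0,0,0.0042,-0.0003,0,0.01]]' 25;python3 -m crank '[[0,0,0,0.0042,-0.0001,0,0.01],[0,0,0,0.0042,-0.0001,0,0.01]]' 25; python3 -m crank '[[0,0,0,0.0042,0.0001,0,0.01],[0,0,0,0.0042,0.0001,0,0.01]]' 25; python3 - <<'E'
from h import *
p=manip.state()["tcp_pos"][:2]-np.array([.5645,-.1812]); print(np.hypot(*p),np.degrees(np.arctan2(p[1],p[0])),manip.state()["ft_force"],manip.state()["ft_torque"])
E
```

```text
clock: 38.62
tcp_pos: [0.5853, -0.1038, 0.1321]
tcp_rot: [0.988, -0.153, 0.0, 0.0]
ft_force: [-2.2, 0.4, 8.2]
gripper_width: 0.0233
clock: 38.78
tcp_pos: [0.5894, -0.105, 0.1321]
tcp_rot: [0.988, -0.153, 0.0, 0.001]
ft_force: [-1.7, 0.4, 8.6]
gripper_width: 0.0236
clock: 38.95
tcp_pos: [0.5927, -0.106, 0.1318]
tcp_rot: [0.988, -0.153, -0.001, 0.0]
ft_force: [-3.9, 2.5, 8.0]
gripper_width: 0.0238
0.08029620630220846 69.44156146790876 [-3.8684876   2.45023367  7.96380493] [-0.06638604  1.02047071 -0.06268517]
```

```bash
python3 -m crank '[[0,0,0,0.0042,0.0004,0,0.01],[0,0,0,0.0042,0.0004,0,0.01]]' 25; python3 -m crank '[[0,0,0,0.003,0.0004,0,0.01],[0,0,0,0.003,0.0004,0,0.01]]' 25; python3 - <<'E'
from h import *
p=manip.state()["tcp_pos"][:2]-np.array([.5645,-.1812]); print(np.hypot(*p),np.degrees(np.arctan2(p[1],p[0])),manip.state()["ft_force"],manip.state()["ft_torque"])
E
```

```text
clock: 39.12
tcp_pos: [0.5957, -0.1071, 0.1314]
tcp_rot: [0.988, -0.153, -0.002, -0.0]
ft_force: [-7.5, 5.3, 10.4]
gripper_width: 0.0233
clock: 39.28
tcp_pos: [0.5978, -0.1079, 0.1312]
tcp_rot: [0.988, -0.153, -0.003, -0.0]
ft_force: [-9.8, 7.4, 10.9]
gripper_width: 0.0237
0.08044983298482374 65.58326811787904 [-9.81814146  7.39546754 10.86464238] [0.90848286 2.12865619 0.04920556]
```

Force climbs linearly while the handle barely moves (65–69°), which is 22 rad plus the socket play, so the jaw is at its hard stop. Backing off 6 mm within the play, releasing and rising for a look.

```bash
python3 -m crank '[[0,0,0,-0.004,0,0,0.01],[0,0,0,-0.008,0,0,0.01],[0,0,0,-0.009,0,0,0.01],[0,0,0,-0.009,0,0,0.01]]' 25; python3 -m crank '[[0,0,0,0,0,0,0.06],[0,0,0,0,0,0,0.06],[0,0,0,0,0,0,0.06],[0,0,0,0,0,0,0.06],[0,0,0,0,0,-0.03,0.06],[0,0,0,0,0,-0.07,0.06],[0,0,0,0,0,-0.1,0.06],[0,0,0,0,0,-0.1,0.06]]' 25; python3 - <<'E'
from h import *
s=grab("side"); save(s,"s27",(180,90,340,270),3.3)
c=grab("wrist"); save(c,"w27",None,1.5)
p=manip.state()["tcp_pos"]; print(p,yawx())
E
```

```text
clock: 39.62
tcp_pos: [0.5914, -0.1058, 0.1321]
tcp_rot: [0.988, -0.153, 0.001, -0.0]
ft_force: [1.1, 5.0, 5.7]
gripper_width: 0.0238
clock: 40.28
tcp_pos: [0.5935, -0.1065, 0.2377]
tcp_rot: [0.988, -0.153, 0.005, 0.001]
ft_force: [-0.0, -0.1, -0.2]
gripper_width: 0.0596
[ 0.59153257 -0.10590621  0.23217945] -17.619145073007434
```

View pics/s27.png

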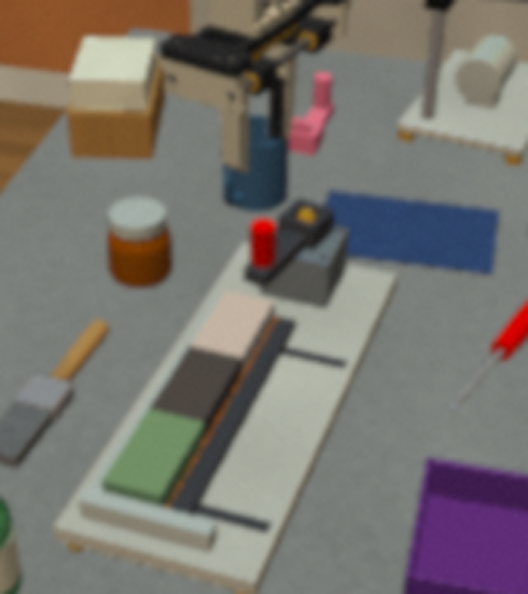

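View pics/w27.png

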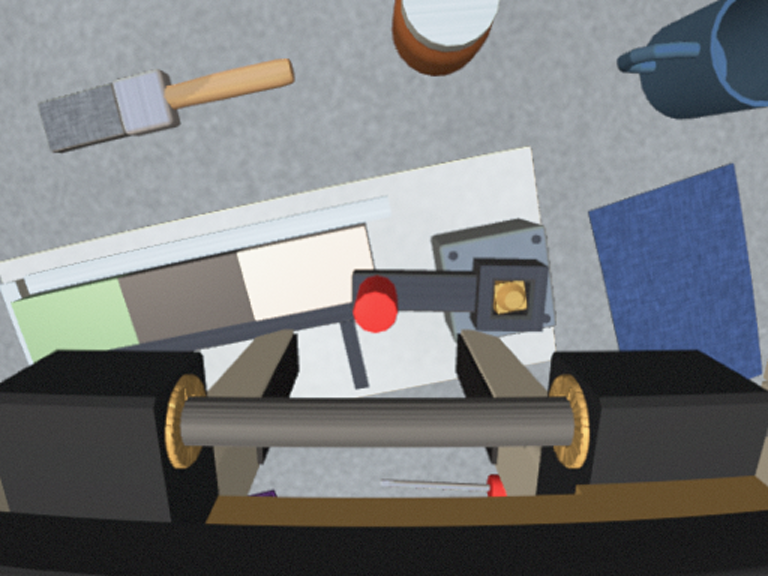

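The blocks lie against the fence in one row with the jaw on them. The crank is on the shaft at about 71°, tilted towards its handle. Moving above its arm with tool x along it.

```bash
python3 - <<'E'
from h import *
c=grab("wrist"); P=cloud(c)
hsv=cv2.cvtColor(c["img"],cv2.COLOR_RGB2HSV); m=cv2.inRange(hsv,np.array((0,150,120)),np.array((8,255,255))); m[:170]=0;m[230:]=0;m[:,:220]=0;m[:,280:]=0
k=max(cv2.findContours(m,0,1)[0],key=cv2.contourArea); (x,y),r=cv2.minEnclosingCircle(k)
d=P[m>0]; zt=np.median(d[:,2]); w=onz(c,[(x,y)],zt)[0]; print("handle",w)
# arm top plane
a=P[183:205,275:312].reshape(-1,3); a=a[(a[:,2]>.08)&(a[:,2]<.12)]
A=np.c_[a[:,:2],np.ones(len(a))]; q=np.linalg.lstsq(A,a[:,2],rcond=None)[0]; print(len(a),"slope",q[:2],np.degrees(np.hypot(*q[:2])),a[:,2].mean())
h=w[:2]-np.array([.5645,-.1812]); print(np.hypot(*h),np.degrees(np.arctan2(h[1],h[0])))
e=onz(c,np.array([(420,271),(470,273),(410,310),(470,312)])/1.5,.098); 
for i in(0,2): g=e[i]-e[i+1]; print("arm yaw",np.degrees(np.arctan2(g[1],g[0])))
print("jaw/blocks")
plan((.5799,-.1389,.2),71)
E
```

```text
handle [ 0.59381742 -0.10427993  0.14562735]
807 slope [-0.00412547 -0.02523525] 1.4650672895975758 0.10385185002964717
0.08231772822341384 69.1360904956437
arm yaw 70.06193434904891
arm yaw 70.29461157483755
jaw/blocks
row [-3.000e-02  4.000e-02 -8.862e+01] [-0.0005  0.035   0.0308] from [ 0.591  -0.1057  0.2308] -17.62 n>= 13
```

The tilt is only 1.5°, since the crank is held in the socket. Arm yaw is 70°, so a level grip will do.

```bash
python3 -m crank '[[0,0,-87.7,-0.0005,0.035,0.02,0.06],[0,0,-87.7,-0.0005,0.035,0.02,0.06],[0,0,-87.7,-0.0005,0.035,0.02,0.06],[0,0,-87.7,-0.0005,0.035,0.02,0.06],[0,0,-87.7,-0.0005,0.035,0.02,0.06],[0,0,-87.7,-0.0005,0.035,0.02,0.06],[0,0,-87.7,-0.0005,0.035,0.02,0.06],[0,0,-87.7,-0.0005,0.035,0.02,0.06],[0,0,-87.7,-0.0005,0.035,0.02,0.06],[0,0,-87.7,-0.0005,0.035,0.02,0.06],[0,0,-87.7,-0.0005,0.035,0.02,0.06],[0,0,-87.7,-0.0005,0.035,0.02,0.06],[0,0,-87.7,-0.0005,0.035,0.02,0.06],[0,0,-87.7,-0.0005,0.035,0.02,0.06],[0,0,-87.7,-0.0005,0.035,0.02,0.06]]' 25; python3 - <<'E'
from h import *
c=grab("wrist"); save(c,"w28",None,1.5)
plan((.5799,-.1389,.115),70.1)
E
```

```text
clock: 41.68
tcp_pos: [0.5797, -0.1387, 0.2101]
tcp_rot: [0.819, 0.574, -0.001, -0.001]
ft_force: [-0.3, 0.0, 0.6]
gripper_width: 0.0599
row [-0.11  0.01 -0.11] [-0.0001  0.0002  0.0954] from [ 0.5799 -0.1388  0.2104] 69.99 n>= 3
```

View pics/w28.png

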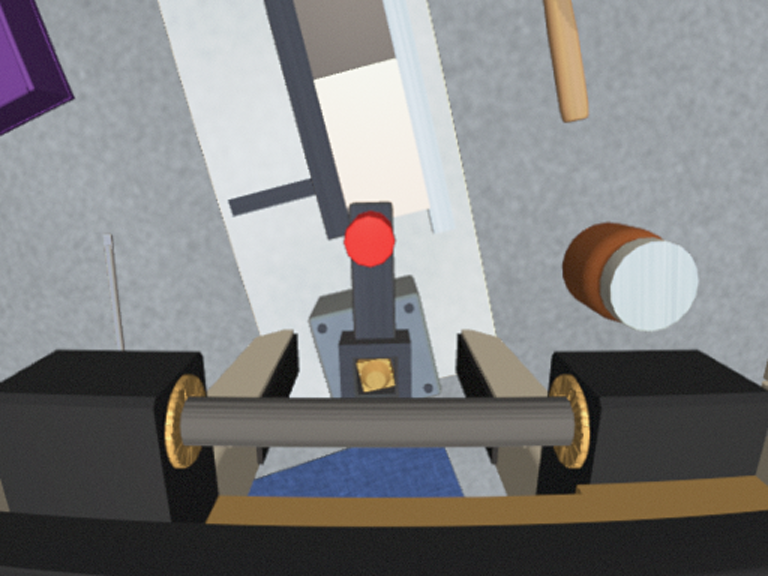

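The arm is centred and vertical at x≈374. Gripping it and lifting straight up in steps.

```bash
python3 -m crank '[[0,0,0,0,0,0.04,0.06],[0,0,0,0,0,0.075,0.06],[0,0,0,0,0,0.095,0.06],[0,0,0,0,0,0.095,0.06],[0,0,0,0,0,0.095,0.01],[0,0,0,0,0,0.095,0.01],[0,0,0,0,0,0.095,0.01],[0,0,0,0,0,0.095,0.01],[0,0,0,0,0,0.095,0.01],[0,0,0,0,0,0.095,0.01],[0,0,0,0,0,0.095,0.01]]' 40; python3 -m crank '[[0,0,0,0,0,-0.004,0.01],[0,0,0,0,0,-0.008,0.01],[0,0,0,0,0,-0.012,0.01],[0,0,0,0,0,-0.016,0.01]]' 40; python3 -m crank '[[0,0,0,0,0,-0.006,0.01],[0,0,0,0,0,-0.012,0.01],[0,0,0,0,0,-0.02,0.01],[0,0,0,0,0,-0.028,0.01],[0,0,0,0,0,-0.028,0.01]]' 40; python3 - <<'E'
from h import *
c=grab("wrist"); save(c,"w29")
s=grab("side"); save(s,"s29",(180,90,340,270),3.3)
E
```

```text
clock: 42.65
tcp_pos: [0.5792, -0.1382, 0.1169]
tcp_rot: [0.819, 0.574, -0.001, -0.001]
ft_force: [-7.1, 4.7, 6.1]
gripper_width: 0.0233
clock: 42.98
tcp_pos: [0.5776, -0.1387, 0.1301]
tcp_rot: [0.819, 0.574, -0.003, -0.003]
ft_force: [-6.4, -4.4, -27.7]
gripper_width: 0.0235
clock: 43.4
tcp_pos: [0.5801, -0.1391, 0.1607]
tcp_rot: [0.819, 0.574, -0.0, -0.0]
ft_force: [0.8, -0.5, 1.5]
gripper_width: 0.0112
```

View pics/s29.png

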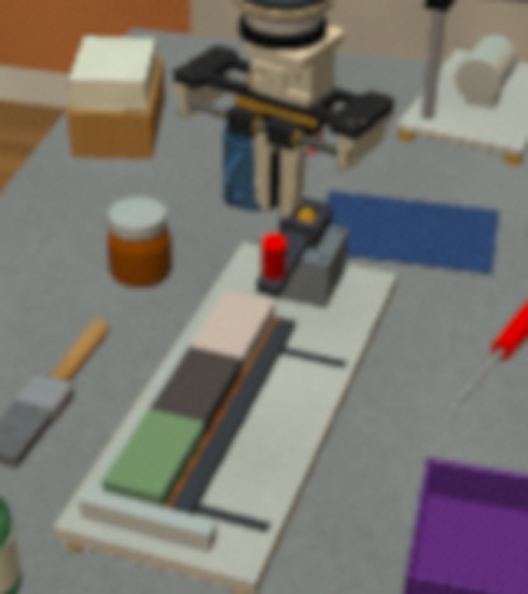

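View pics/w29.png

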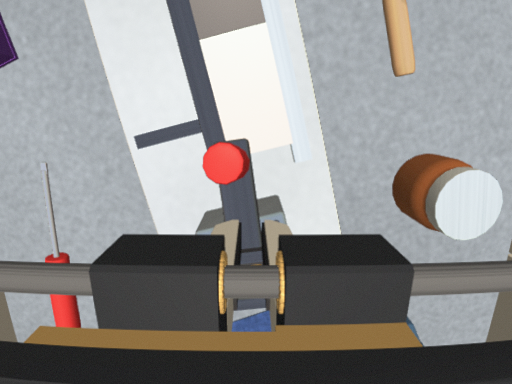

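The crank jammed at 28 N and slipped out of the fingers. It is still on the shaft, turned a little. Opening, rising and re-measuring.

```bash
python3 -m crank '[[0,0,0,0,0,-0.02,0.06],[0,0,0,0,0,-0.05,0.06],[0,0,0,0,0,-0.06,0.06],[0,0,0,0,0,-0.06,0.06],[0,0,0,0,0,-0.06,0.06]]' 40; python3 - <<'E'
from h import *
c=grab("wrist"); save(c,"w30",None,1.5)
s=grab("side"); save(s,"s30",(220,90,320,170),7)
print(manip.state()["tcp_pos"],yawx()); np.save("c.npy",c,allow_pickle=True)
E
```

```text
clock: 43.92
tcp_pos: [0.5807, -0.1389, 0.2208]
tcp_rot: [0.819, 0.574, 0.001, 0.001]
ft_force: [0.0, -0.2, -1.1]
gripper_width: 0.039
[ 0.57994327 -0.13872357  0.2193216 ] 70.09050637595631
```

View pics/w30.png

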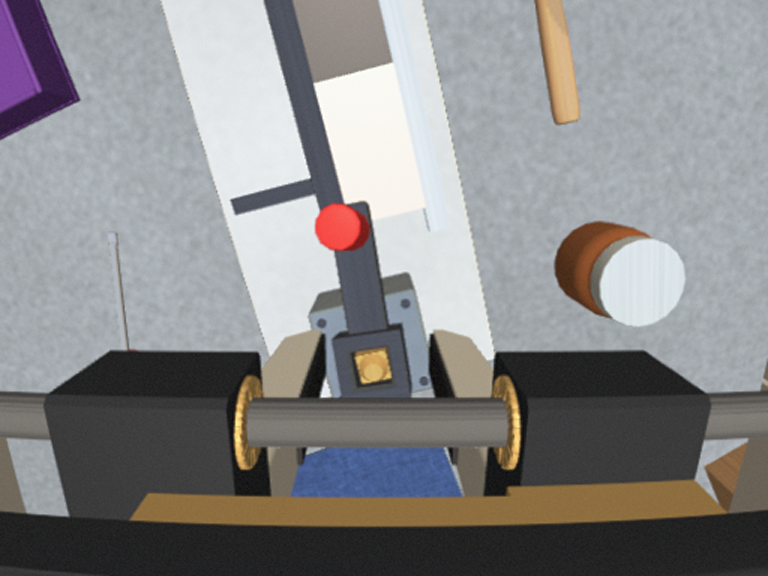

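View pics/s30.png

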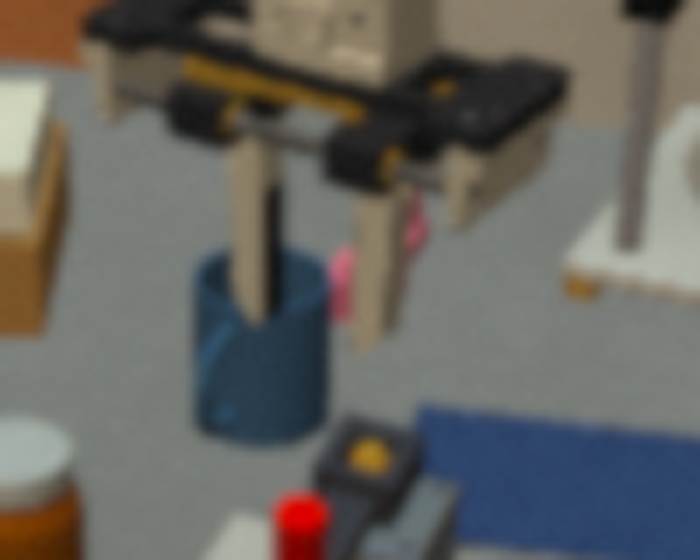

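```bash
python3 - <<'E'
from h import *
c=np.load("c.npy",allow_pickle=True).item(); P=cloud(c)
save(c,"w30a",(200,130,300,265),4.4)
hsv=cv2.cvtColor(c["img"],cv2.COLOR_RGB2HSV); m=cv2.inRange(hsv,np.array((0,150,120)),np.array((8,255,255))); m[:125]=0;m[175:]=0;m[:,:200]=0;m[:,260:]=0
k=max(cv2.findContours(m,0,1)[0],key=cv2.contourArea); (x,y),r=cv2.minEnclosingCircle(k); print(x,y,r)
zt=np.median(P[m>0][:,2]); w=onz(c,[(x,y)],zt)[0]; print("handle",w)
a=P[170:214,232:248].reshape(-1,3); a=a[(a[:,2]>.08)&(a[:,2]<.112)]
A=np.c_[a[:,:2],np.ones(len(a))]; q=np.linalg.lstsq(A,a[:,2],rcond=None)[0]; print(len(a),"slope",q[:2],np.degrees(np.hypot(*q[:2])),a.mean(0))
e=onz(c,np.array([(345,258),(350,328),(376,250),(386,324)])/1.5,.1)
for i in(0,2): g=e[i]-e[i+1]; print("arm yaw",np.degrees(np.arctan2(g[1],g[0])))
h=onz(c,np.array([(332,334),(403,324),(412,392)])/1.5,.112); print("hub",h.round(4).tolist())
E
```

```text
227.86363220214844 150.68182373046875 17.501575469970703
handle [ 0.57926012 -0.09490476  0.1360427 ]
703 slope [ 0.04194348 -0.18816178] 11.045477943080847 [ 0.57219541 -0.13476992  0.10007819]
arm yaw 73.1465562165196
arm yaw 77.65490182080973
hub [[0.5493, -0.1526, 0.112], [0.5895, -0.1608, 0.112], [0.5807, -0.2029, 0.112]]
```

View pics/w30a.png

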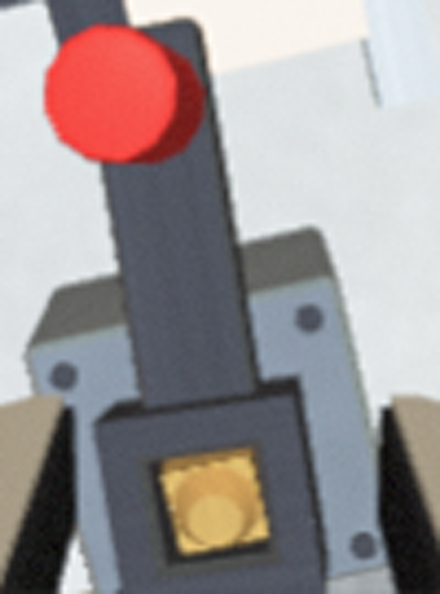

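The crank now tilts 11° down at its handle, yaw 78.5°, with the hub about 5 mm up the shaft. I'll grip it with the tool pitched to match, level it about the hub, then lift.

```bash
cat >> h.py <<'E'
def plan2(p,yaw,pitch):
    s=manip.state(); R=Ro.from_quat(s["tcp_rot"]).as_matrix()
    a=np.radians(yaw); G=np.array([[np.cos(a),np.sin(a),0],[np.sin(a),-np.cos(a),0],[0,0,-1]])@Ro.from_euler('y',pitch,degrees=True).as_matrix()
    rv=Ro.from_matrix(R.T@G).as_rotvec(degrees=True); d=R.T@(np.array(p)-s["tcp_pos"])
    print("row",rv.round(2),d.round(4),"from",s["tcp_pos"].round(4)); return G
E
python3 - <<'E'
from h import *
G=plan2((.5706,-.1243,.169),78.5,-10.7); print(G.round(3))
E
```

```text
row [ -0.86 -10.68  -8.38] [ 0.0104 -0.0136  0.0503] from [ 0.5799 -0.1387  0.2193]
[[ 0.196  0.98  -0.037]
 [ 0.963 -0.199 -0.182]
 [-0.186  0.    -0.983]]
```

```bash
python3 - <<'E'
from h import *
G=plan2((.5761,-.1244,.169),78.5,-10.7)
E
```

```text
row [ -0.86 -10.68  -8.38] [ 0.0122 -0.0084  0.0503] from [ 0.5799 -0.1387  0.2193]
```

```bash
python3 -m crank '[[-0.86,-10.68,-8.4,0.0122,-0.0084,0.03,0.06],[-0.86,-10.68,-8.4,0.0122,-0.0084,0.04,0.06],[-0.86,-10.68,-8.4,0.0122,-0.0084,0.0503,0.06],[-0.86,-10.68,-8.4,0.0122,-0.0084,0.0503,0.06],[-0.86,-10.68,-8.4,0.0122,-0.0084,0.0503,0.06]]' 55; python3 - <<'E'
from h import *
c=grab("wrist"); save(c,"w31",None,1.5)
s=grab("side"); save(s,"s31",(220,90,320,170),7)
plan2((.5739,-.1353,.110),78.5,-10.7)
E
```

```text
clock: 44.43
tcp_pos: [0.5765, -0.1246, 0.1695]
tcp_rot: [0.772, 0.629, -0.071, 0.058]
ft_force: [-0.2, -0.2, 0.3]
gripper_width: 0.0602
row [ 0.11 -0.08 -0.13] [ 0.001  -0.0011  0.0617] from [ 0.5769 -0.1253  0.1708]
```

View pics/w31.png

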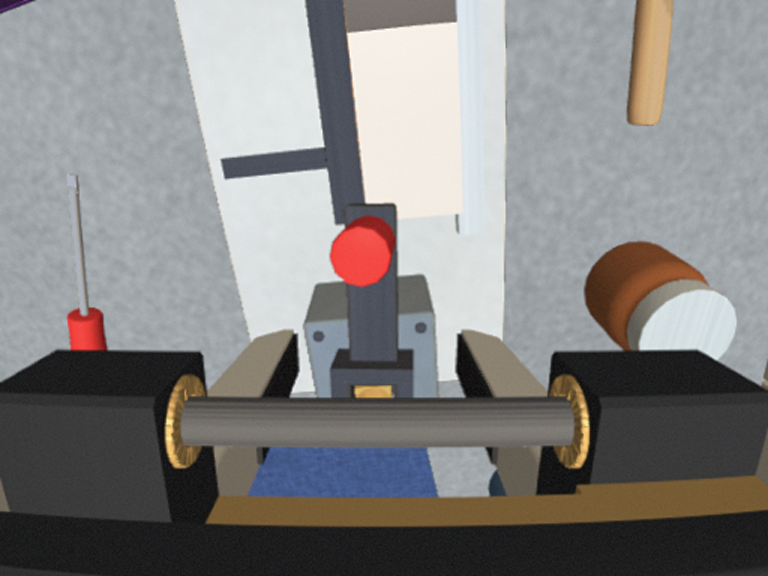

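View pics/s31.png

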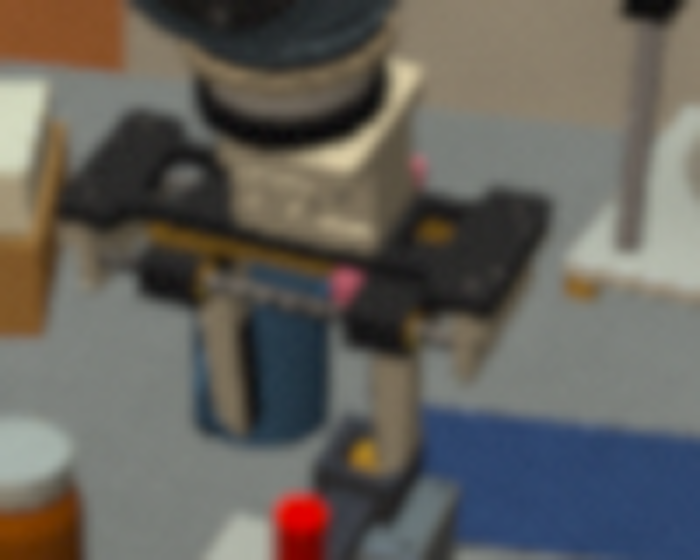

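The arm is now vertical in the view, centred at x≈372. The handle leans a little left, which closing the pads should square up. Gripping with 55 N.

```bash
python3 -m crank '[[0,0,0,0.001,-0.002,0.03,0.06],[0,0,0,0.001,-0.002,0.05,0.06],[0,0,0,0.001,-0.002,0.061,0.06],[0,0,0,0.001,-0.002,0.061,0.06],[0,0,0,0.001,-0.002,0.061,0.01],[0,0,0,0.001,-0.002,0.061,0.01],[0,0,0,0.001,-0.002,0.061,0.01],[0,0,0,0.001,-0.002,0.061,0.01],[0,0,0,0.001,-0.002,0.061,0.01],[0,0,0,0.001,-0.002,0.061,0.01],[0,0,0,0.001,-0.002,0.061,0.01]]' 55; python3 - <<'E'
from h import *
c=grab("wrist"); save(c,"w32")
s=grab("side"); save(s,"s32",(220,90,320,170),7)
plan2((.5735,-.1371,.1186),79.5,0)
E
```

```text
clock: 45.45
tcp_pos: [0.5728, -0.1342, 0.1105]
tcp_rot: [0.771, 0.63, -0.072, 0.06]
ft_force: [-0.1, 0.6, 2.5]
gripper_width: 0.0234
row [-0.   10.7  -0.98] [-0.0042  0.0013 -0.0076] from [ 0.5728 -0.1342  0.1104]
```

View pics/w32.png

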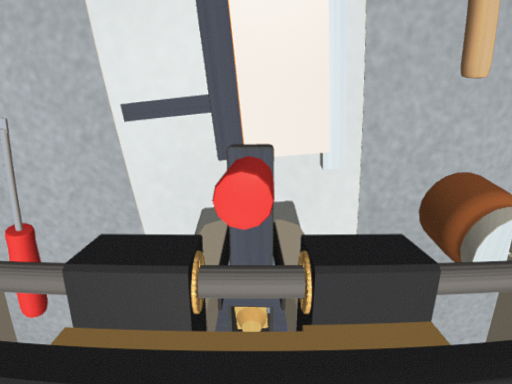

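View pics/s32.png

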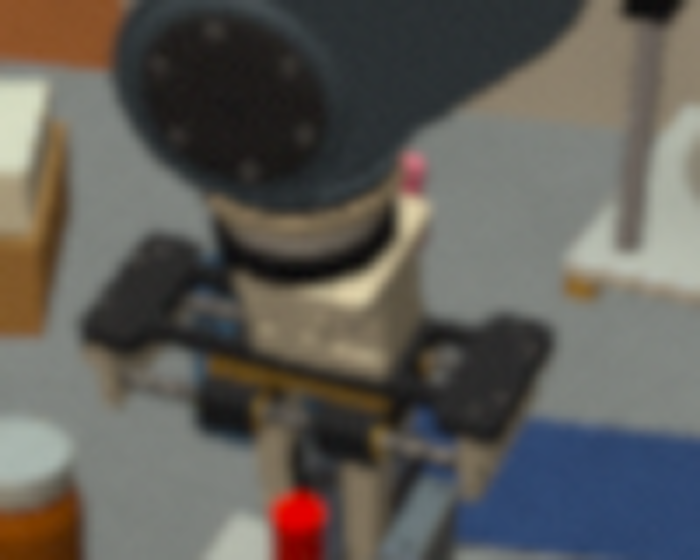

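The grip is good: 23.4 mm and the arm nearly squared. Levelling gently about the hub.

```bash
python3 -m crank '[[0,2.7,-0.3,-0.0007,0.0003,-0.002,0.01],[0,5.4,-0.5,-0.0018,0.0006,-0.0042,0.01],[0,8,-0.7,-0.003,0.0009,-0.006,0.01],[0,10.7,-1,-0.0042,0.0013,-0.008,0.01],[0,10.7,-1,-0.0042,0.0013,-0.008,0.01]]' 55; python3 - <<'E'
from h import *
c=grab("wrist"); save(c,"w33")
plan2((.5735,-.1371,.1186),79.5,0)
E
```

```text
clock: 45.97
tcp_pos: [0.5721, -0.1377, 0.1183]
tcp_rot: [0.769, 0.639, 0.0, -0.002]
ft_force: [-3.5, 2.8, -2.5]
gripper_width: 0.0238
row [-0.19 -0.04 -0.08] [ 0.0007  0.0012 -0.0005] from [ 0.5722 -0.1375  0.1181]
```

View pics/w33.png

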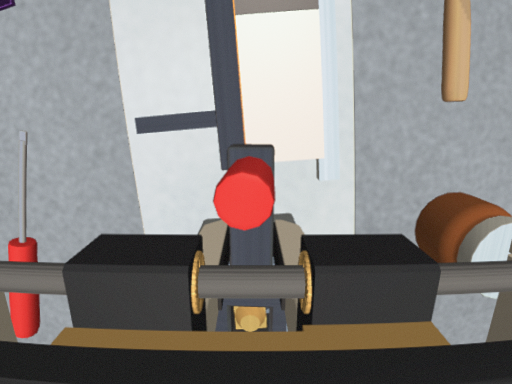

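Only 3 N side load. Lifting slowly, with a slight shift to ease it.

```bash
python3 -m crank '[[0,0,0,0,-0.0005,-0.002,0.01],[0,0,0,0,-0.0005,-0.004,0.01]]' 55; python3 -m crank '[[0,0,0,0,0,-0.002,0.01],[0,0,0,0,0,-0.004,0.01]]'; python3 -m crank '[[0,0,0,0,0,-0.002,0.01],[0,0,0,0,0,-0.004,0.01]]'
```

```text
clock: 46.18
tcp_pos: [0.5722, -0.1367, 0.1222]
tcp_rot: [0.769, 0.64, -0.001, -0.001]
ft_force: [-4.4, 0.1, -4.7]
gripper_width: 0.0232
clock: 46.35
tcp_pos: [0.5724, -0.1365, 0.1265]
tcp_rot: [0.769, 0.64, -0.001, -0.001]
ft_force: [-5.1, 1.2, -5.9]
gripper_width: 0.0231
clock: 46.52
tcp_pos: [0.5724, -0.1366, 0.1306]
tcp_rot: [0.769, 0.64, -0.001, -0.001]
ft_force: [-5.4, 0.4, -6.6]
gripper_width: 0.0234
```

```bash
python3 -m crank '[[0,0,0,0,-0.001,-0.002,0.01],[0,0,0,0,-0.001,-0.004,0.01]]'; python3 -m crank '[[0,0,0,0,0,-0.003,0.01],[0,0,0,0,0,-0.006,0.01],[0,0,0,0,0,-0.01,0.01]]'; python3 -m crank '[[0,0,0,0,0,-0.006,0.01],[0,0,0,0,0,-0.012,0.01],[0,0,0,0,0,-0.014,0.01],[0,0,0,0,0,-0.014,0.01]]'; python3 - <<'E'
from h import *
c=grab("wrist"); save(c,"w34")
s=grab("side"); save(s,"s34",(180,70,340,270),3)
print(manip.state()["tcp_pos"])
E
```

```text
clock: 46.68
tcp_pos: [0.5721, -0.1368, 0.1351]
tcp_rot: [0.769, 0.64, -0.0, 0.0]
ft_force: [-3.1, 0.6, -3.8]
gripper_width: 0.0233
clock: 46.93
tcp_pos: [0.5726, -0.137, 0.1455]
tcp_rot: [0.769, 0.64, 0.0, 0.001]
ft_force: [0.4, -0.5, -2.2]
gripper_width: 0.0231
clock: 47.27
tcp_pos: [0.5724, -0.137, 0.1597]
tcp_rot: [0.769, 0.64, 0.0, 0.001]
ft_force: [-1.6, 0.5, -2.3]
gripper_width: 0.0235
[ 0.57192863 -0.13687589  0.15881368]
```

View pics/s34.png

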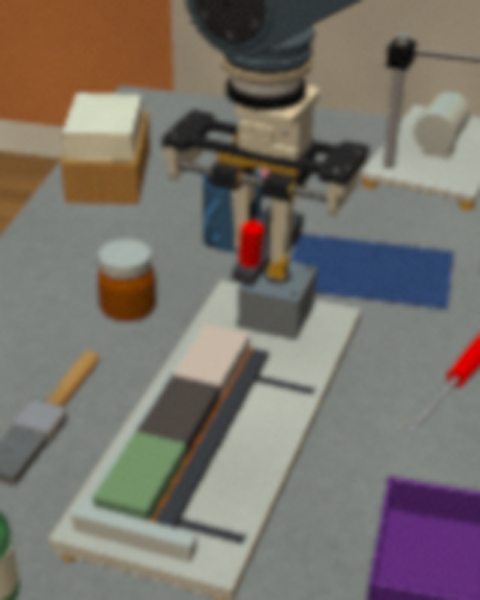

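View pics/w34.png

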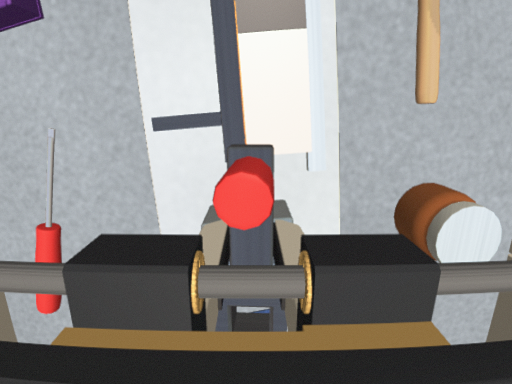

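The crank is free of the shaft. Raising a little and carrying it over the mat.

```bash
python3 - <<'E'
from h import *
plan2((.478,-.348,.175),14.2,0)
E
```

```text
row [-0.000e+00  1.000e-02  6.532e+01] [-0.2247 -0.0539 -0.0161] from [ 0.5719 -0.1369  0.1588]
```

```bash
python3 -m crank '[[0,0,0,0,0,-0.016,0.01],[0,0,6,-0.02,-0.005,-0.016,0.01],[0,0,12,-0.045,-0.011,-0.016,0.01],[0,0,18,-0.07,-0.017,-0.016,0.01],[0,0,25,-0.095,-0.023,-0.016,0.01],[0,0,32,-0.12,-0.029,-0.016,0.01],[0,0,39,-0.145,-0.035,-0.016,0.01],[0,0,46,-0.17,-0.041,-0.016,0.01],[0,0,53,-0.195,-0.047,-0.016,0.01],[0,0,60,-0.215,-0.0516,-0.016,0.01],[0,0,65.3,-0.2247,-0.0539,-0.016,0.01],[0,0,65.3,-0.2247,-0.0539,-0.016,0.01],[0,0,65.3,-0.2247,-0.0539,-0.016,0.01]]' 55; python3 - <<'E'
from h import *
c=grab("wrist"); save(c,"w35")
s=grab("side"); save(s,"s35",(220,60,380,180),5)
plan2((.478,-.348,.0295),14.2,0)
E
```

```text
clock: 48.45
tcp_pos: [0.4778, -0.3479, 0.1744]
tcp_rot: [0.992, 0.125, -0.0, -0.0]
ft_force: [0.7, -0.3, -3.3]
gripper_width: 0.0235
row [-0.04  0.03  0.22] [-0.0004  0.0008  0.1451] from [ 0.4783 -0.3472  0.1746]
```

View pics/w35.png

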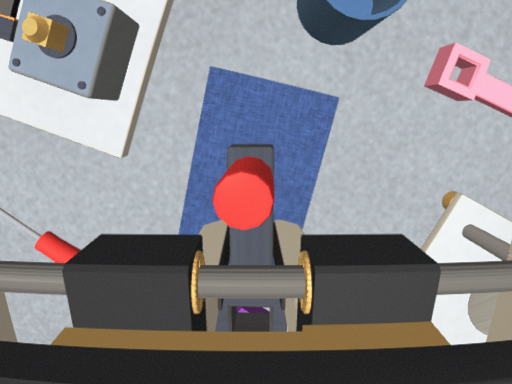

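View pics/s35.png

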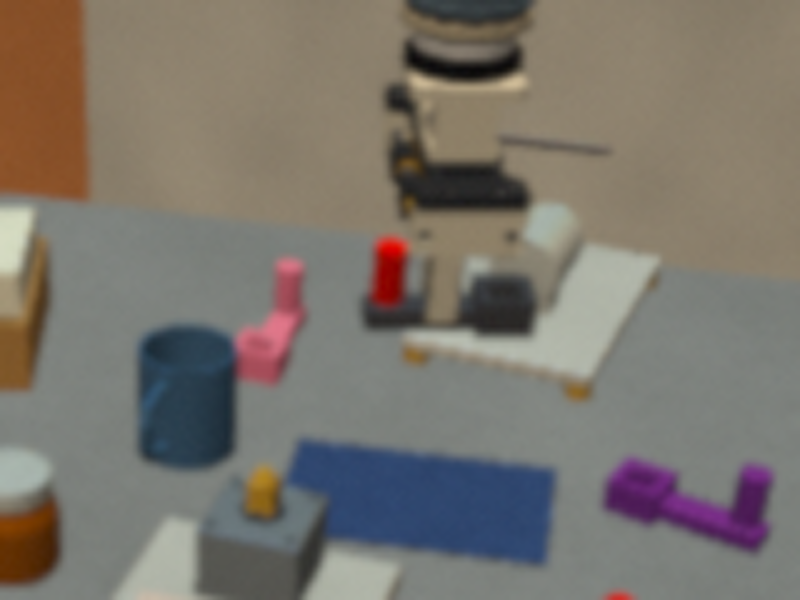

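Held level over the mat. Lowering to just above it, then setting down gently.

```bash
python3 -m crank '[[0,0,0,0,0,0.035,0.01],[0,0,0,0,0,0.07,0.01],[0,0,0,0,0,0.1,0.01],[0,0,0,0,0,0.125,0.01],[0,0,0,0,0,0.138,0.01],[0,0,0,0,0,0.141,0.01],[0,0,0,0,0,0.141,0.01]]' 55; python3 -m crank '[[0,0,0,0,0,0.0015,0.01],[0,0,0,0,0,0.003,0.01],[0,0,0,0,0,0.003,0.01]]' 30
```

```text
clock: 49.13
tcp_pos: [0.4783, -0.3476, 0.0338]
tcp_rot: [0.992, 0.125, -0.0, -0.0]
ft_force: [0.5, -0.3, -1.9]
gripper_width: 0.0233
clock: 49.38
tcp_pos: [0.4785, -0.3484, 0.0318]
tcp_rot: [0.992, 0.124, 0.0, 0.001]
ft_force: [-0.6, 0.4, -2.5]
gripper_width: 0.0241
```

```bash
python3 -m crank '[[0,0,0,0,0,0.001,0.01],[0,0,0,0,0,0.002,0.01],[0,0,0,0,0,0.002,0.01]]' 20;  python3 - <<'E'
from h import *
print(manip.state()["tcp_pos"],manip.state()["ft_force"])
E
```

```text
clock: 49.63
tcp_pos: [0.4786, -0.3488, 0.0299]
tcp_rot: [0.992, 0.124, 0.001, 0.001]
ft_force: [-0.3, -1.4, 4.2]
gripper_width: 0.024
[ 0.47856029 -0.3487695   0.02990818] [-0.28250354 -1.43472607  4.20017831]
```

Contact (+4 N). Releasing, rising straight up and looking.

```bash
python3 -m crank '[[0,0,0,0,0,0,0.06],[0,0,0,0,0,0,0.06],[0,0,0,0,0,0,0.06],[0,0,0,0,0,0,0.06],[0,0,0,0,0,-0.03,0.06],[0,0,0,0,0,-0.07,0.06],[0,0,0,0,0,-0.11,0.06],[0,0,0,0,0,-0.15,0.06],[0,0,0,0,0,-0.2,0.06],[0,0,0,-0.04,0,-0.22,0.06],[0,0,0,-0.08,0,-0.22,0.06],[0,0,0,-0.1,0,-0.22,0.06],[0,0,0,-0.1,0,-0.22,0.06]]' 20; python3 - <<'E'
from h import *
c=grab("wrist"); save(c,"w36",None,1.5); s=grab("side"); save(s,"s36",(180,70,380,270),3)
t=grab("top"); save(t,"t36",(180,140,400,250),3.6)
print(manip.state()["tcp_pos"],yawx())
E
```

```text
clock: 50.72
tcp_pos: [0.3779, -0.3733, 0.2496]
tcp_rot: [0.992, 0.123, -0.0, 0.0]
ft_force: [0.3, -0.2, 0.6]
gripper_width: 0.0599
[ 0.38139168 -0.37257048  0.2488698 ] 14.185546577654733
```

View pics/w36.png

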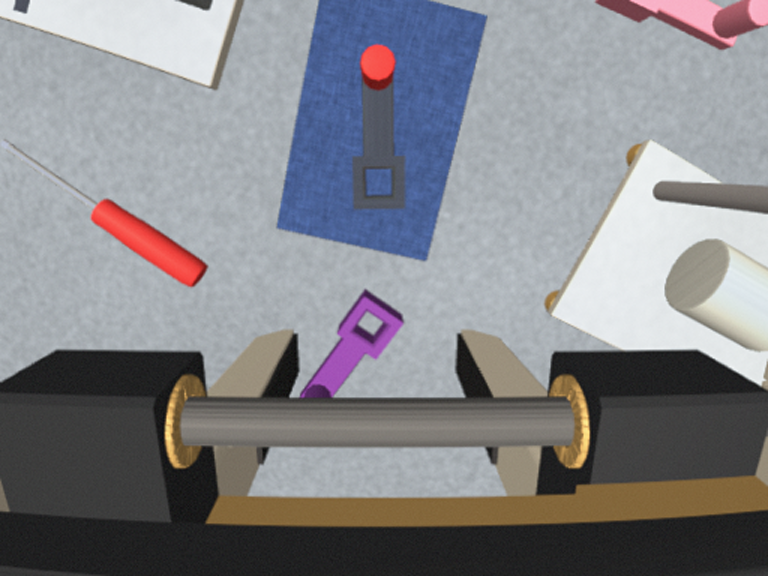

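View pics/s36.png

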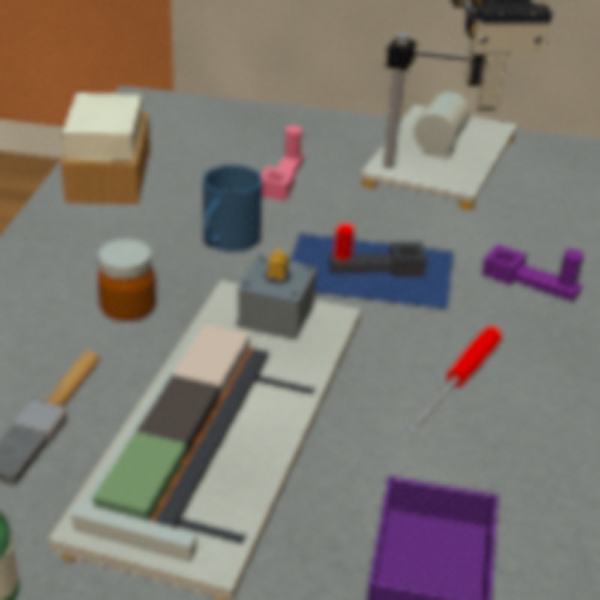

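View pics/t36.png

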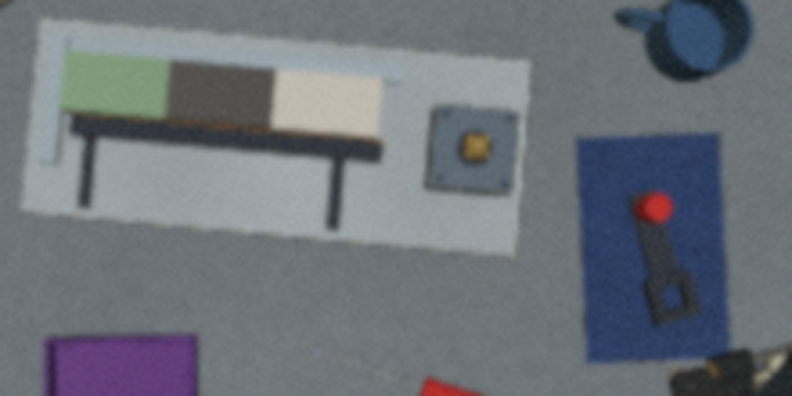

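The crank lies flat on the mat and the row is closed up against the fence. For the last check, a wrist view of the jaw, seams and shaft angle.

```bash
python3 - <<'E'
from h import *
plan((.575,-.03,.36),83.95)
E
```

```text
row [ -0.     0.   -69.76] [ 0.2716 -0.2847 -0.1112] from [ 0.3814 -0.3726  0.2489] 14.19 n>= 10
```

```bash
python3 -m crank '[[0,0,0,0,0,-0.04,0.06],[0,0,0,0,0,-0.08,0.06],[0,0,-69.8,0.2716,-0.2847,-0.1112,0.06],[0,0,-69.8,0.2716,-0.2847,-0.1112,0.06],[0,0,-69.8,0.2716,-0.2847,-0.1112,0.06],[0,0,-69.8,0.2716,-0.2847,-0.1112,0.06],[0,0,-69.8,0.2716,-0.2847,-0.1112,0.06],[0,0,-69.8,0.2716,-0.2847,-0.1112,0.06],[0,0,-69.8,0.2716,-0.2847,-0.1112,0.06],[0,0,-69.8,0.2716,-0.2847,-0.1112,0.06],[0,0,-69.8,0.2716,-0.2847,-0.1112,0.06],[0,0,-69.8,0.2716,-0.2847,-0.1112,0.06],[0,0,-69.8,0.2716,-0.2847,-0.1112,0.06],[0,0,-69.8,0.2716,-0.2847,-0.1112,0.06],[0,0,-69.8,0.2716,-0.2847,-0.1112,0.06]]' 20; python3 - <<'E'
from h import *
c=grab("wrist"); save(c,"w37",(180,0,340,250),2.4); save(c,"w37s",None,1.5); np.save("c.npy",c,allow_pickle=True)
E
```

```text
clock: 52.12
tcp_pos: [0.5746, -0.0297, 0.3594]
tcp_rot: [0.743, 0.669, -0.0, -0.0]
ft_force: [-0.6, -0.2, 0.1]
gripper_width: 0.0598
```

View pics/w37.png

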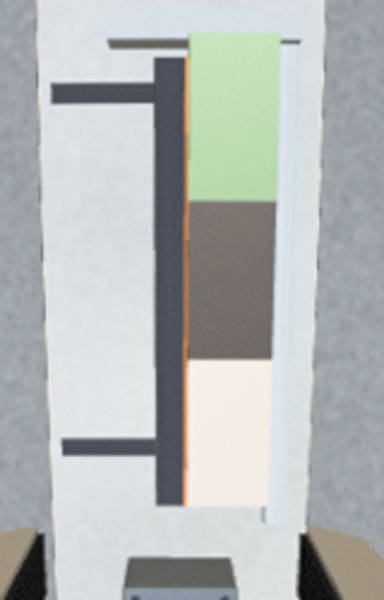

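```bash
python3 - <<'E'
from h import *
c=np.load("c.npy",allow_pickle=True).item()
f=lambda l,z: bed(onz(c,np.array(l)/2.4+np.array([180,0]),z)).tolist()
print("jaw",f([(188.5,75),(187,300),(186.5,490)],.04))
print("ends",f([(233,33),(233,201),(231,359),(227,506)],.062))
print("sides",f([(190,120),(280,120),(189,280),(275,280),(187,430),(270,430)],.062))
t=grab("top"); save(t,"t38",(290,160,335,200),14)
E
```

```text
jaw [[5.0, 131.5], [4.6, 2.5], [4.8, -117.9]]
ends [[28.9, 148.2], [30.0, 58.6], [30.3, -31.1], [29.5, -121.8]]
sides [[5.5, 102.3], [55.6, 102.6], [5.3, 14.6], [55.0, 14.7], [4.5, -73.8], [54.6, -73.8]]
```

View pics/t38.png

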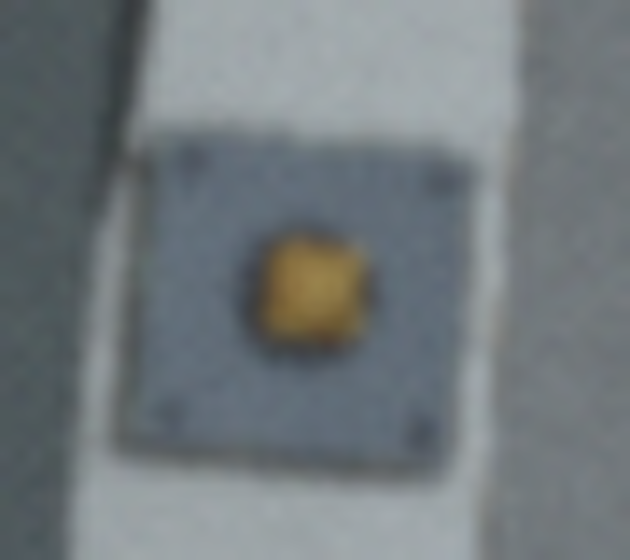

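All checks agree: jaw face at x≈4.6–5.0 mm (home is 4.2, within calibration), blocks at x≈30, seams at 58.6 and −31.1 with a 90 mm pitch. The shaft square lies along the gearbox, as it should near 22 rad. Handing in.

```bash
python3 -c "
from rig import manip
print(manip.hand_in())"
```

```text
the job is handed in; nothing more can be done
None
```

I handed the job in at about 52 s of the 210 s allowed. The three blocks are clamped in one row and the crank is back flat on the blue mat. The hand-in reported no verdict.

**What I did:** I laid the green, dark and pale blocks in that order from the end stop, sliding each one home until it pressed with 13–17 N. I fitted the crank and wound the jaw clockwise about 2¾ turns to its hard stop.

**One thing went wrong:** on the first try at taking the crank off, it jammed on the shaft at about 28 N and slipped out of the fingers. I gripped it again tilted to match, levelled it and lifted it off without force.

**Last checks:**
- **Row:** the seams are at y = 58.6 and −31.1 mm, the ends at 148.2 and −121.8, and block pitch is 90–91 mm, so no gap shows. Readings sit 1–2 mm off nominal, which is within calibration.
- **Fence and jaw:** the blocks sit at x ≈ 30 mm against the fence. The jaw face measured 4.6–5.0 mm, against 4.2 when home.
- **Shaft:** the square lies along the gearbox sides, which fits 22 rad.
- **Crank:** it lies flat, with its middle within about 1 mm of the mat centre.
- **Bystanders:** those in view in the last pictures stood where they were.

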